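# Clamp a circuit board in the board holder and slide it over the preheater

### The arm

A 6-joint arm with a two-finger parallel gripper is mounted at the origin on the work surface. World frame = base frame: x ahead of the robot, y to its left, z up, the work surface at z = 0. Lengths are in m, angles in rad, forces in N, time in s.
With the tool pointing down it reaches from about 0.35 to 0.775 m from the base axis. Payload 7.3 kg.
Tool frame: the origin (TCP) lies midway between the tips of the shut fingers; the grasp point (between the pads) lies 19 mm behind it (robot.grasp_offset is the z of the grasp point in the tool frame, in m); z points along the fingers, y is the direction in which the jaws open and shut (so a half turn about z gives the same grasp; the last joint's range is limited). The gripper opens to 92 mm and grips with 3 to 60 N. Pads are 19 mm wide; open, the fingers measure 130 mm over their backs; the gripper's body (75 mm by 190 mm) begins 47 mm behind the grasp point.
Start: joints at [-0.146, 0.342, 1.524, -0, 1.275, -0.146], TCP at [0.525, 0, 0.195] pointing down, gripper open.
Joint ranges: [-2.53, 2.53], [-0.77, 2.02], [0.04, 2.7], [-1, 4.14], [0.28, 2.66], [-3.11, 3.11]. Speed limits (rad/s): [2.57, 2.57, 3.14, 3.14, 3.14, 3.14].

### API

Orientations are given as [roll, pitch, yaw] about the fixed x, y, z axes, in that order (R = Rz(yaw) Ry(pitch) Rx(roll)).
In Python, from cell import observe, imaging, workorder, robot gives the robot as it stands. The module is installed in compiled form; this text tells all that it offers.
- The arm moves only by the tool send_rows, never from a script. Its argument "series" is a list of rows, each a list of 7 numbers: the shift along the tool's x, y, z in m, then the turn, a rotation vector about the tool's x, y, z in rad, then the closure, from 0 (fully open) to 1 (shut). A call has 1 to 5 rows; each row shifts and turns the commanded pose from where the row before left it, along the tool's axes as they then stand; what a row does not reach is not made up. A row lasts 1/12 s, in which the tool goes at most 41.7 mm and 7.16 degrees, less where a joint would pass 70% of its speed; a pose out of reach is approached as far as the arm can. A call is refused whole if a number of a shift passes 0.0417 or a number of a turn 0.125, either way. A call with a gripper value outside its range is refused whole. The fingers move at their own pace and stop on an object; "newtons" is the grip in N (left out, the last holds). Time passes only in rows, so rows that do not move let the fingers close. It gives the time, the measured TCP pose, the force and the opening at its end, in the units of the state.
- observe(): the state, without advancing time (a new reading comes with each control period).
- imaging.read_camera(name): name is "scene" or "side" or "wrist"; returns a dict with "color" (400x640x3 uint8, red, green, blue), "range_z" (400x640 float32, m along the optical axis (not along the pixel's ray), 0 where there is no reading), "vfov" (degrees; the focal length in pixels is half the picture's height over the tangent of half this angle, whatever the lens; pixels are square), "cx", "cy" (the principal point, pixels), "T" (4x4, takes a point from camera to world coordinates). Camera axes: x right, y down, z forward; pixel columns grow to the right and rows downward; lengths in m; the calibration is good to about 2 mm. A picture is of the moment at which its call begins.
- workorder.hand_in(): hands the job in, once; it reports no verdict.
The state is a dict: "time": time; "qpos": joint angles; "qvel": joint speeds; "joint_efforts": joint torques, N m; "tool_pos": TCP position; "tool_rot": TCP orientation; "contact_force": force on the tool from outside, world axes, zero at the start; "torque": the same for the moment, N m; "opening": finger opening in m.
Only numpy, scipy, OpenCV 4.12 (cv2) and the standard library are available. Lean on these libraries where they do the work, as an engineer would, in place of code of your own. Each camera call takes 0.05 s, during which the arm holds its last target.

### The job

Get the green circuit board ready for rework: lay it flat on the holder's two support bars, lined up with the jaws, and close the sliding jaw until the board is held tight against the fixed jaw. Then slide the loaded holder along the bench on its feet, without lifting it, until the board is centred over the preheater's hot plate and the holder is square with the preheater. Don't knock the preheater, and leave the other things on the bench where they are.

Things in the scene. Friction and masses are not known exactly. Their poses are not given: they have to be found in the camera images.
- board: Green circuit board, 84 mm (its x) by 66 mm (its y), 3 mm thick, 70 to 120 g. Origin: centre of the underside, z up. Starts flat on the bench to the left or right of holder and preheater. In the holder its 84 mm length goes from jaw to jaw, either end first. Small parts on it stand at most 3 mm above its upper face, 1 mm on both sides of the shield can along y.
- can_top (a point): Centre of the top of the steel shield can fixed on the middle of the board: 40 mm along the board's x, 30 mm along its y, standing 9 mm above the board's upper face; this point is 12 mm above the board's underside. Grip the board by the can.
- holder: Loose board holder, 0.8 to 1 kg: a bridge-like frame 200 mm long (x), 120 mm wide (y), 70 mm high, +x roughly away from the robot. Origin: centre of its footprint on the bench, z up. Stands on two aluminium end plates, at x = -100..-92 and 92..100 mm, 120 mm wide, 70 mm high. Between them nothing hangs lower than 44 mm, so moved along its y it passes over the preheater. Friction 0.5 to 0.75.
- rail_left (a point): Middle of the outer face of the holder's dark side rail at its +y side (y = +60 mm, height 56 mm). The two rails, at y = 52..60 and -60..-52 mm, run along the holder's x from end plate to end plate, 46 to 66 mm high: good faces to push on.
- bars_mid (a point): Point midway between the holder's two steel support bars, at the height of their tops, x = y = 0, 60 mm above the bench. The board lies on the bars, underside at this height. They run along the holder's x at y = -20 and +20 mm, 6 mm wide. Guide rods, 10 mm thick, run beside them at y = -38 and +38 mm, tops at 57 mm.
- fixed_jaw: Fixed jaw: blue bar fast in the holder near its +x end, 14 mm thick along x, 96 mm wide, 44 to 70 mm high. Its gripping face is at x = +42 mm of the holder and looks to -x, so a clamped board's centre is at x = 0. This entry's origin: x = 49 mm, y = 0, z = 0 in the holder's frame.
- jaw (a joint): Sliding jaw: blue bar like the fixed one with a black knob on top; it closes towards the holder's +x. Value in m: its gripping face is at x = -38 mm minus this value in the holder's frame; 0.038 is fully open, about 0.004 with the board held. A brake keeps it where it is left (closing it takes 2 N, opening 8 N); pushed firmly up against the board (5 N), it stays clamped by its spring (3 N).
- jaw_knob (a point): Point on the axis of the sliding jaw's upright black knob, 86 mm above the bench. Knob: cylinder of 16 mm diameter, from 70 mm (top of the jaw) to 96 mm height, midway along the jaw, 7 mm behind its gripping face. Moves with the jaw.
- preheater: Preheater, switched off and cold: dark box fixed to the bench, x = -66..52 mm, y = -50..50 mm, 26 mm high, with a bare-metal 90 x 90 mm hot plate (grid of holes) on top up to 32 mm. Origin: under the centre of the hot plate, on the bench, z up. Dial and red switch on its -x end, which points roughly to the robot. It stands left or right of the holder, about 240 mm (190 to 300) from it.
- hot_plate (a point): Centre of the preheater's hot plate, on its upper face, 32 mm above the bench.
- phone_frame: Bystander: opened phone, 142 x 68 x 8 mm, lying flat, on the other side than the circuit board. Leave it alone. Origin: centre of the underside, x along its length.
- screwdriver: Bystander: yellow screwdriver, 160 mm long, lying near the robot. Leave it alone. Origin near its middle, x along it.
- tweezers: Bystander: steel tweezers, 125 mm long, lying near the robot. Leave them alone. Origin near the middle, x along them.
- flux_jar: Bystander: amber jar with a white lid, 48 mm diameter, 42 mm high, beyond the holder. Leave it alone. Origin: centre of the underside.
- tape_roll: Bystander: roll of yellow tape lying flat, 72 mm diameter, 18 mm high, beyond the holder. Leave it alone. Origin: centre of the underside.
- brush: Bystander: cleaning brush, 160 mm long, lying beyond the holder. Leave it alone. Origin near its middle, x along it.
Things that resemble listed ones, but are neither listed nor needed, are in the scene too. There is more than one size of the board; the one meant has the size given above.

How it is judged:
By the outcome, as a careful person would: the job done as asked, in the order asked, and still so for the second after the job is handed in, with the robot touching nothing.
It also fails if it takes over 72 s, if anything falls off the work surface, if the arm or the gripper's body presses on something with over 40 N, if the wrist force passes 120 N, or if a joint passes its speed limit or range.

## Working session

There is one attempt and no reset: what is moved stays moved. The work goes in short steps, Python scripts to look and compute and a tool call to move; the robot and the scene stay as the last step left them, time stands still between calls to the robot, and variables do not carry over. Pictures are saved under pics/ and viewed, and the job is handed in when it is done.

Besides the shell and the picture viewer there is one more tool, called after ">>>" by a JSON object that holds its "api" and its "payload". send_rows: Moves the arm, as the interface text tells. Its arguments: {"type":"object","properties":{"series":{"type":"array","items":{"type":"array","items":{"type":"number"}}},"newtons":{"type":"number"}},"required":["series"]}

```bash
mkdir -p pics; ls
python3 - <<'E'
from cell import observe, imaging, workorder, robot
import cv2
s=observe();print({k:s[k] for k in('time','tool_pos','tool_rot','contact_force','opening')},robot.grasp_offset)
for n in("scene","side","wrist"):
    c=imaging.read_camera(n);print(n,c["vfov"],c["cx"],c["cy"],c["T"].round(3).tolist())
    cv2.imwrite(f"pics/{n}0.png",c["color"][:,:,::-1])
E
```

```text
pics
{'time': 0.0, 'tool_pos': array([5.24539674e-01, 1.04047688e-04, 1.94025737e-01]), 'tool_rot': array([-3.14002930e+00, -2.44754963e-04,  1.57081576e+00]), 'contact_force': array([ 0.46850427, -0.50366611,  0.37907715]), 'opening': 0.0920578411487116} -0.0188
scene 48.26010996132092 321.4417712678572 203.09691285298948 [[-0.729, 0.542, -0.418, 0.967], [0.685, 0.578, -0.444, 0.432], [0.001, -0.61, -0.793, 0.894], [0.0, 0.0, 0.0, 1.0]]
side 53.281568540843736 313.5101629508328 205.5973011814802 [[0.7, -0.558, 0.445, 0.05], [-0.714, -0.534, 0.453, -0.499], [-0.015, -0.635, -0.772, 0.959], [0.0, 0.0, 0.0, 1.0]]
wrist 64.10974886574692 320.78851557438173 195.4993889667801 [[1.0, -0.0, -0.001, 0.524], [-0.0, -0.966, -0.259, 0.07], [-0.001, 0.259, -0.966, 0.386], [0.0, 0.0, 0.0, 1.0]]
```

View pics/scene0.png

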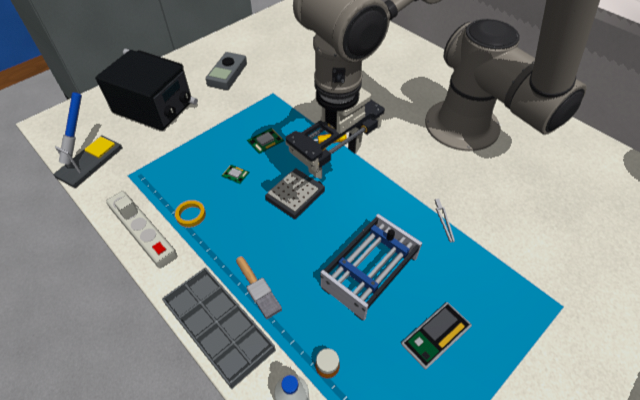

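View pics/side0.png

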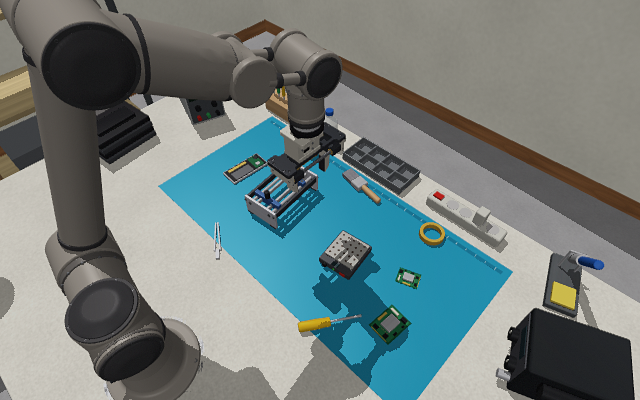

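View pics/wrist0.png

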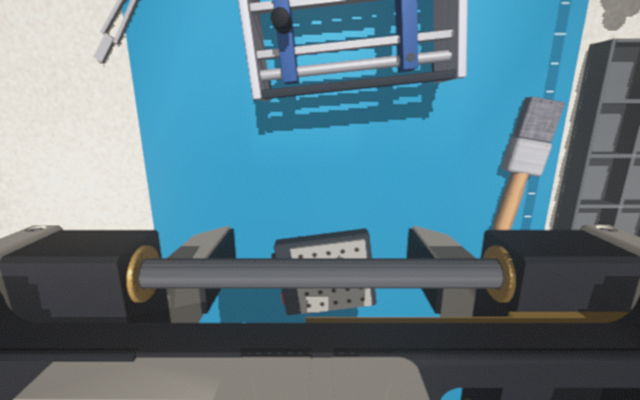

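```bash
cat > h.py <<'E'
from cell import observe, imaging, workorder, robot
import numpy as np, cv2
def cam(n):
    c=imaging.read_camera(n); c["f"]=200/np.tan(np.radians(c["vfov"]/2)); return c
def plane(c,uv,z):
    uv=np.atleast_2d(uv).astype(float)
    d=np.c_[(uv[:,0]-c["cx"])/c["f"],(uv[:,1]-c["cy"])/c["f"],np.ones(len(uv))]@c["T"][:3,:3].T
    o=c["T"][:3,3]; return o+d*((z-o[2])/d[:,2])[:,None]
def cloud(c):
    v,u=np.mgrid[:400,:640]; z=c["range_z"]
    p=np.stack([(u-c["cx"])/c["f"]*z,(v-c["cy"])/c["f"]*z,z],-1)
    return p@c["T"][:3,:3].T+c["T"][:3,3]
def proj(c,P):
    P=np.atleast_2d(P); q=(P-c["T"][:3,3])@c["T"][:3,:3]
    return np.c_[q[:,0]/q[:,2]*c["f"]+c["cx"],q[:,1]/q[:,2]*c["f"]+c["cy"]]
def crop(c,x0,y0,x1,y1,k,fn):
    cv2.imwrite(fn,cv2.resize(c["color"][y0:y1,x0:x1,::-1],None,fx=k,fy=k,interpolation=cv2.INTER_CUBIC))
E
python3 - <<'E'
from h import *
c=cam("side"); P=cloud(c)
for n in [(409,277),(389,324),(346,253),(346,240),(283,195)]: print(n,P[n[1],n[0]].round(3))
crop(c,300,220,460,360,5,"pics/s1.png")
hsv=cv2.cvtColor(c["color"],cv2.COLOR_RGB2HSV)
m=cv2.inRange(hsv,(40,80,20),(85,255,255))
m=cv2.morphologyEx(m,cv2.MORPH_CLOSE,np.ones((9,9)))
for k in cv2.findContours(m,cv2.RETR_EXTERNAL,cv2.CHAIN_APPROX_NONE)[0]:
    if cv2.contourArea(k)<80: continue
    w=plane(c,k[:,0],0.003)[:,:2]
    r=cv2.minAreaRect((w*1000).astype(np.float32)); print(k[:,0].mean(0),r)
crop(c,230,150,390,290,5,"pics/s2.png")
E
```

```text
(409, 277) [ 0.596 -0.301  0.012]
(389, 324) [ 0.454 -0.344  0.015]
(346, 253) [ 0.524 -0.139  0.035]
(346, 240) [ 0.557 -0.11   0.034]
(283, 195) [0.536 0.124 0.058]
[389.17647059 324.03529412] ((460.21478271484375, -341.9869384765625), (65.1228256225586, 82.83243560791016), 84.38931274414062)
[407.86363636 277.96969697] ((597.0037841796875, -298.32928466796875), (46.14032745361328, 58.696022033691406), 19.992631912231445)
[255.17647059 161.17647059] ((605.1702270507812, 344.2737731933594), (56.852230072021484, 34.71993637084961), 82.98136138916016)
```

View pics/s1.png

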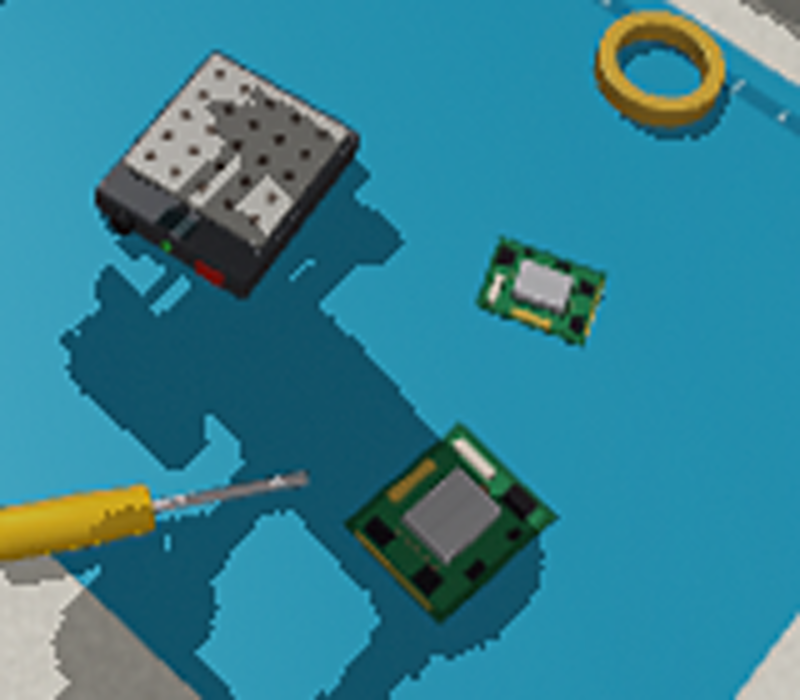

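View pics/s2.png

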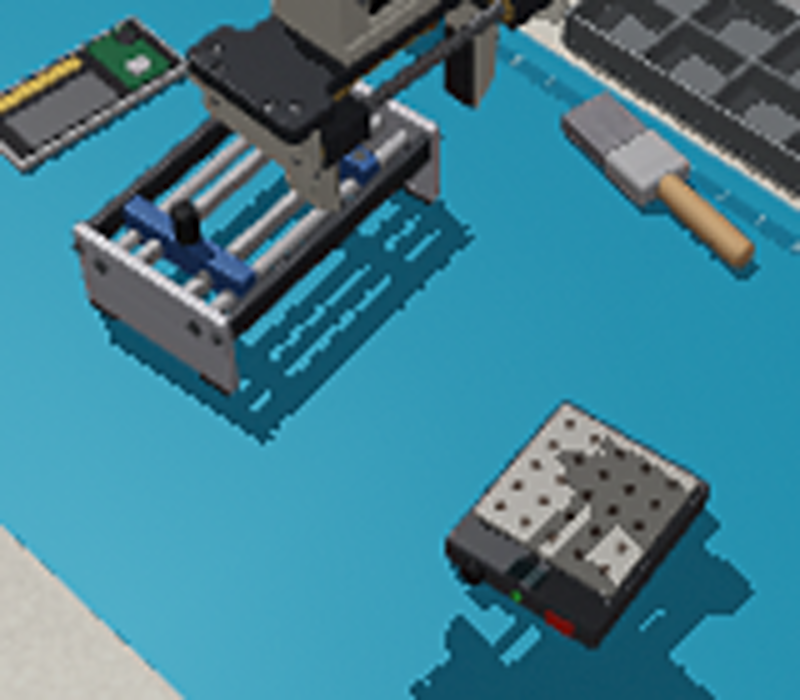

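```bash
cat >> h.py <<'E'
from scipy.spatial.transform import Rotation as Ro
def plan(target,yaw_deg,n):
    """rows to get from the measured pose to target (world xyz), pointing down with yaw"""
    s=observe(); R0=Ro.from_euler('xyz',s["tool_rot"]); p=np.array(s["tool_pos"])
    R1=Ro.from_euler('xyz',[np.pi,0,np.radians(yaw_deg)])
    rv=(R0.inv()*R1).as_rotvec()/n; dp=(np.array(target)-p)/n
    R=R0
    for i in range(n):
        sh=R.inv().apply(dp); print([round(float(a),4) for a in [*sh,*rv]]); R=R*Ro.from_rotvec(rv)
def rect(w): 
    r=cv2.minAreaRect((np.asarray(w)[:,:2]*1000).astype(np.float32)); return [np.round(x,1) for x in r]
E
python3 - <<'E'
from h import *
for n in("scene","side"):
    c=cam(n);P=cloud(c)
    # hot plate / preheater by height within region
    m=(P[...,2]>.026)&(P[...,2]<.038)&(abs(P[...,0]-.53)<.13)&(abs(P[...,1]+.12)<.12)
    hsv=cv2.cvtColor(c["color"],cv2.COLOR_RGB2HSV)
    m=m.astype(np.uint8)
    ks=max(cv2.findContours(m,cv2.RETR_EXTERNAL,cv2.CHAIN_APPROX_NONE)[0],key=cv2.contourArea)
    print(n,"plate",rect(plane(c,ks[:,0],.032)),P[m>0].mean(0).round(4))
    # holder by height
    m=(P[...,2]>.064)&(P[...,2]<.074)&(abs(P[...,0]-.53)<.16)&(abs(P[...,1]-.15)<.14)
    print("holder",m.sum(),rect(P[m]))
    g=cv2.inRange(hsv,(40,80,20),(85,255,255)); g=cv2.morphologyEx(g,cv2.MORPH_CLOSE,np.ones((9,9)))
    for k in cv2.findContours(g,cv2.RETR_EXTERNAL,cv2.CHAIN_APPROX_NONE)[0]:
        if cv2.contourArea(k)>150: print("green",k[:,0].mean(0).round(),rect(plane(c,k[:,0],.003)))
    # can tops
    m=(P[...,2]>.009)&(P[...,2]<.02)&(np.hypot(P[...,0]-.46,P[...,1]+.342)<.03)
    print("can",P[m].mean(0).round(4),rect(P[m]))
E
```

```text
scene plate [array([ 534. , -124.9]), array([116.4,  98.4]), np.float64(7.6)] [ 0.5356 -0.1259  0.0313]
holder 1627 [array([553.1, 150.1]), array([202.4, 120.8]), np.float64(5.7)]
green [423. 346.] [array([596.8, 338.1]), array([56.4, 37.4]), np.float64(86.6)]
green [235. 174.] [array([ 596.8, -297. ]), array([43.6, 58.1]), np.float64(20.8)]
green [266. 140.] [array([ 459. , -340.5]), array([61.9, 80.8]), np.float64(84.5)]
can [ 0.4608 -0.3379  0.0123] [array([ 455.7, -338.6]), array([33.6, 48.9]), np.float64(84.1)]
side plate [array([ 525.2, -135. ]), array([121.8, 100. ]), np.float64(7.9)] [ 0.5256 -0.1353  0.0328]
holder 593 [array([551.9, 147.3]), array([201.1, 122.7]), np.float64(6.0)]
green [389. 324.] [array([ 460.2, -342. ]), array([65.1, 82.8]), np.float64(84.4)]
green [408. 278.] [array([ 597. , -298.3]), array([46.1, 58.7]), np.float64(20.0)]
can [ 0.4583 -0.3426  0.014 ] [array([ 459.1, -340.8]), array([50.3, 51.9]), np.float64(72.2)]
```

Run:
```python
from h import *
plan([.46,-.341,.12],-5.5,15)
```

```text
[-0.0227, -0.0043, 0.005, -0.0, 0.0, 0.1111]
[-0.0231, -0.0018, 0.005, -0.0, 0.0, 0.1111]
[-0.0231, 0.0008, 0.005, -0.0, 0.0, 0.1111]
[-0.0229, 0.0034, 0.005, -0.0, 0.0, 0.1111]
[-0.0224, 0.0059, 0.005, -0.0, 0.0, 0.1111]
[-0.0216, 0.0083, 0.005, -0.0, 0.0, 0.1111]
[-0.0205, 0.0107, 0.005, -0.0, 0.0, 0.1111]
[-0.0192, 0.0129, 0.005, -0.0, 0.0, 0.1111]
[-0.0177, 0.0149, 0.005, -0.0, 0.0, 0.1111]
[-0.0159, 0.0168, 0.005, -0.0, 0.0, 0.1111]
[-0.014, 0.0185, 0.005, -0.0, 0.0, 0.1111]
[-0.0118, 0.0199, 0.005, -0.0, 0.0, 0.1111]
[-0.0095, 0.0211, 0.005, -0.0, 0.0, 0.1111]
[-0.0072, 0.022, 0.005, -0.0, 0.0, 0.1111]
[-0.0047, 0.0227, 0.005, -0.0, 0.0, 0.1111]
```

>>> {"api": "send_rows", "payload": {"series": [[-0.023,-0.004,0.005,0,0,0.111,0.4],[-0.023,-0.002,0.005,0,0,0.111,0.4],[-0.023,0.001,0.005,0,0,0.111,0.4],[-0.023,0.003,0.005,0,0,0.111,0.4],[-0.022,0.006,0.005,0,0,0.111,0.4]], "newtons": 20}}

```text
time: 0.72
tool_pos: [0.5033, -0.1144, 0.1695]
tool_rot: [3.142, -0.0, 1.011]
contact_force: [0.4, 0.7, 0.4]
opening: 0.0628
```

>>> {"api": "send_rows", "payload": {"series": [[-0.022,0.008,0.005,0,0,0.111,0.4],[-0.021,0.011,0.005,0,0,0.111,0.4],[-0.019,0.013,0.005,0,0,0.111,0.4],[-0.018,0.015,0.005,0,0,0.111,0.4],[-0.016,0.017,0.005,0,0,0.111,0.4]]}}

```text
time: 1.13
tool_pos: [0.4814, -0.2294, 0.1445]
tool_rot: [-3.142, -0.0, 0.455]
contact_force: [0.8, -0.6, 0.1]
opening: 0.0552
```

>>> {"api": "send_rows", "payload": {"series": [[-0.014,0.018,0.005,0,0,0.111,0.4],[-0.012,0.02,0.005,0,0,0.111,0.4],[-0.01,0.021,0.005,0,0,0.111,0.4],[-0.007,0.022,0.005,0,0,0.111,0.4],[-0.005,0.023,0.005,0,0,0.111,0.4]]}}

```text
time: 1.55
tool_pos: [0.459, -0.3431, 0.1194]
tool_rot: [-3.141, -0.0, -0.1]
contact_force: [1.1, 0.1, 0.2]
opening: 0.0549
```

Run:
```python
from h import *
s=observe();print(s["time"],s["tool_pos"],s["tool_rot"],s["opening"],s["qpos"].round(2))
cs={n:cam(n) for n in("scene","side","wrist")}
for n in cs: cv2.imwrite(f"pics/{n}1.png",cs[n]["color"][:,:,::-1])
for n in("scene","side"):
    c=cs[n];P=cloud(c)
    hsv=cv2.cvtColor(c["color"],cv2.COLOR_RGB2HSV)
    m=(P[...,2]>.028)&(P[...,2]<.038)&(abs(P[...,0]-.535)<.1)&(abs(P[...,1]+.125)<.085)
    m=(m&(hsv[...,2]>75)).astype(np.uint8); m=cv2.morphologyEx(m,cv2.MORPH_CLOSE,np.ones((5,5)))
    ks=max(cv2.findContours(m,cv2.RETR_EXTERNAL,cv2.CHAIN_APPROX_NONE)[0],key=cv2.contourArea)
    print(n,"plate",rect(plane(c,ks[:,0],.032)))
    m=(P[...,2]>.064)&(P[...,2]<.074)&(abs(P[...,0]-.55)<.16)&(abs(P[...,1]-.15)<.11)
    print("holder",m.sum(),rect(P[m]))
    # jaws blue
    b=cv2.inRange(hsv,(108,120,60),(125,255,255))>0
    b&=(P[...,2]>.062)&(P[...,2]<.078)&(abs(P[...,0]-.55)<.12)&(abs(P[...,1]-.15)<.1)
    k,l,st,ce=cv2.connectedComponentsWithStats(b.astype(np.uint8))
    for i in range(1,k):
        if st[i,4]>40: print("jaw",st[i,4],rect(P[l==i]),P[l==i].mean(0).round(3))
```

```text
1.55 [ 0.45896513 -0.34311476  0.11941453] [-3.14143987e+00 -1.48265161e-05 -9.97479175e-02] 0.054868561728820806 [-0.78  0.5   1.5   0.    1.15  0.89]
scene plate [array([ 538.4, -127.7]), array([97.4, 91.4]), np.float64(7.9)]
holder 1636 [array([553.1, 149.9]), array([202.1, 120.6]), np.float64(5.9)]
jaw 275 [array([491.2, 144.1]), array([16.1, 95.8]), np.float64(5.7)] [0.492 0.146 0.069]
jaw 308 [array([602.8, 153.3]), array([14.9, 99.4]), np.float64(5.2)] [0.604 0.156 0.069]
side plate [array([ 528.3, -133.1]), array([115.2,  95.6]), np.float64(8.6)]
holder 376 [array([490.4, 140.4]), array([ 83.1, 124.2]), np.float64(8.7)]
jaw 133 [array([488.3, 141.4]), array([ 15.2, 101.2]), np.float64(4.0)] [0.487 0.138 0.07 ]
```

View pics/wrist1.png

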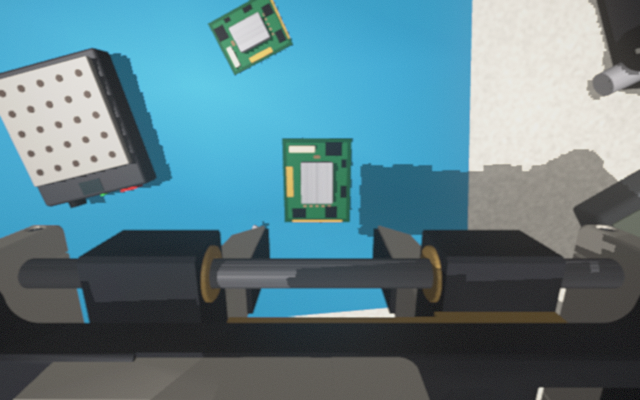

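View pics/side1.png

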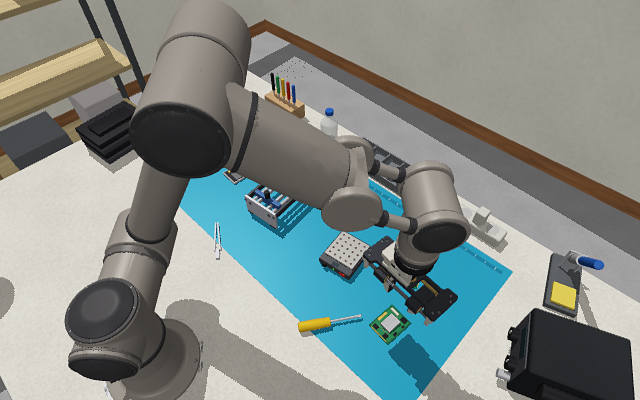

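View pics/scene1.png

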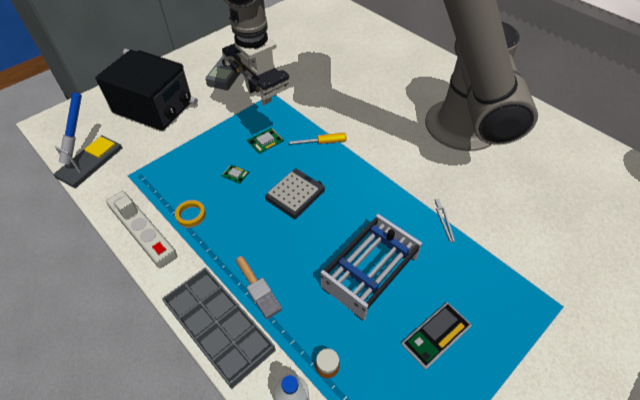

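Run:
```python
from h import *
c=cam("wrist"); print(c["T"][:3,3])
hsv=cv2.cvtColor(c["color"],cv2.COLOR_RGB2HSV)
m=np.zeros((400,640),np.uint8); 
blue=cv2.inRange(hsv,(92,90,40),(112,255,255)); m[110:232,272:356]=255-blue[110:232,272:356]
m=cv2.morphologyEx(m,cv2.MORPH_OPEN,np.ones((3,3)))
k=max(cv2.findContours(m,cv2.RETR_EXTERNAL,cv2.CHAIN_APPROX_NONE)[0],key=cv2.contourArea)
print("board",cv2.boundingRect(k),rect(plane(c,k[:,0],.003)))
P=cloud(c)
m=(P[...,2]>.0095)&(P[...,2]<.016); m[:150]=0;m[212:]=0;m[:,:290]=0;m[:,345:]=0
k=max(cv2.findContours(m.astype(np.uint8),cv2.RETR_EXTERNAL,cv2.CHAIN_APPROX_NONE)[0],key=cv2.contourArea)
print("can",P[m].mean(0),cv2.boundingRect(k),rect(plane(c,k[:,0],.012)))
# hot plate
w=cv2.inRange(hsv,(0,0,150),(180,60,255)); w[:, 170:]=0; w[:40]=0; w[200:]=0
w=cv2.morphologyEx(w,cv2.MORPH_CLOSE,np.ones((9,9)))
k=max(cv2.findContours(w,cv2.RETR_EXTERNAL,cv2.CHAIN_APPROX_NONE)[0],key=cv2.contourArea)
print("plate",cv2.boundingRect(k),rect(plane(c,k[:,0],.032)))
for uv in proj(c,[[.46,-.341,.012]]): print(uv)
```

```text
[ 0.52801438 -0.34984118  0.31038806]
board (285, 139, 69, 84) [array([ 459.1, -340.4]), array([65.4, 83.9]), np.float64(84.3)]
can [ 0.46070927 -0.34013631  0.01343249] (303, 162, 32, 42) [array([ 460.2, -340.3]), array([29.4, 40.6]), np.float64(83.6)]
plate (0, 55, 131, 131) [array([ 537.4, -126.6]), array([90.6, 93.2]), np.float64(7.8)]
[319.06876617 183.04614459]
```

>>> {"api": "send_rows", "payload": {"series": [[0.0004,-0.0027,0.03,0,0,0,0.4],[0,0,0.03,0,0,0,0.4],[0,0,0.03,0,0,0,0.4],[0,0,0.015,0,0,0,0.4],[0,0,0.008,0,0,0,0.4]]}}

```text
time: 2.17
tool_pos: [0.4593, -0.3371, 0.0046]
tool_rot: [-3.139, 0.003, -0.091]
contact_force: [-0.1, 0.2, -0.6]
opening: 0.055
```

>>> {"api": "send_rows", "payload": {"series": [[0,0,0,0,0,0,0.7],[0,0,0,0,0,0,0.8],[0,0,0,0,0,0,0.8],[0,0,0,0,0,0,0.8]], "newtons": 25}}

```text
time: 2.5
tool_pos: [0.4609, -0.34, 0.0083]
tool_rot: [3.14, -0.002, -0.094]
contact_force: [-0.1, -0.3, 0.1]
opening: 0.0331
```

>>> {"api": "send_rows", "payload": {"series": [[0,0,0,0,0,0,0.8],[0,0,0,0,0,0,0.8],[0,0,0,0,0,0,0.8]], "newtons": 25}}

```text
time: 2.75
tool_pos: [0.4601, -0.3397, 0.0072]
tool_rot: [3.141, -0.001, -0.094]
contact_force: [-0.1, 0.0, -0.2]
opening: 0.0191
```

Run:
```python
from h import *
for i in range(4):
    s=observe();print(s["time"],s["tool_pos"].round(4),s["tool_rot"].round(3),s["contact_force"].round(1),s["opening"])
c=cam("wrist");crop(c,200,110,440,290,3,"pics/w2.png")
s=observe();print(s["time"],s["tool_pos"].round(4),s["opening"])
```

```text
2.75 [ 0.4601 -0.3397  0.0072] [ 3.141e+00 -1.000e-03 -9.400e-02] [-0.1  0.  -0.2] 0.019080266173828735
2.75 [ 0.4601 -0.3397  0.0072] [ 3.141e+00 -1.000e-03 -9.400e-02] [-0.1  0.  -0.2] 0.019080266173828735
2.75 [ 0.4601 -0.3397  0.0072] [ 3.141e+00 -1.000e-03 -9.400e-02] [-0.1  0.  -0.2] 0.019080266173828735
2.75 [ 0.4601 -0.3397  0.0072] [ 3.141e+00 -1.000e-03 -9.400e-02] [-0.1  0.  -0.2] 0.019080266173828735
2.8 [ 0.4601 -0.3396  0.0071] 0.018762058055707163
```

View pics/w2.png

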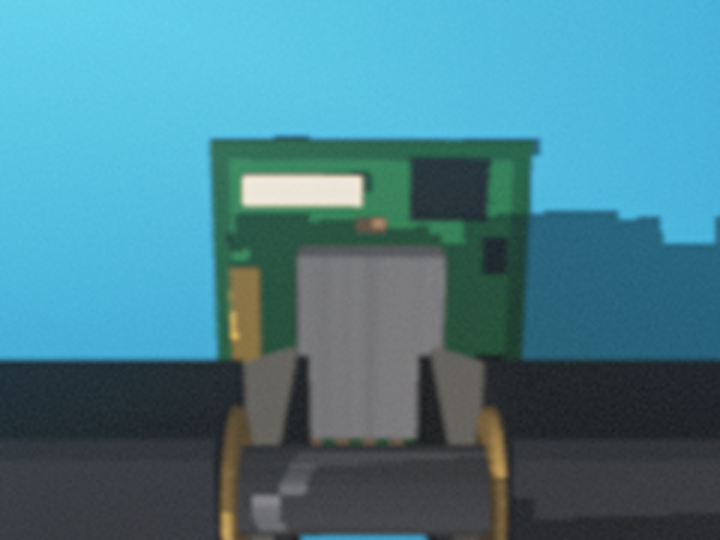

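Run:
```python
from h import *
a=cam("side");b=cam("scene")
A=cv2.resize(a["color"][270:360,330:450,::-1],None,fx=6,fy=6,interpolation=cv2.INTER_CUBIC)
cv2.imwrite("pics/s3.png",A); crop(b,200,90,320,180,6,"pics/c3.png")
```

```text
(no output)
```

View pics/s3.png

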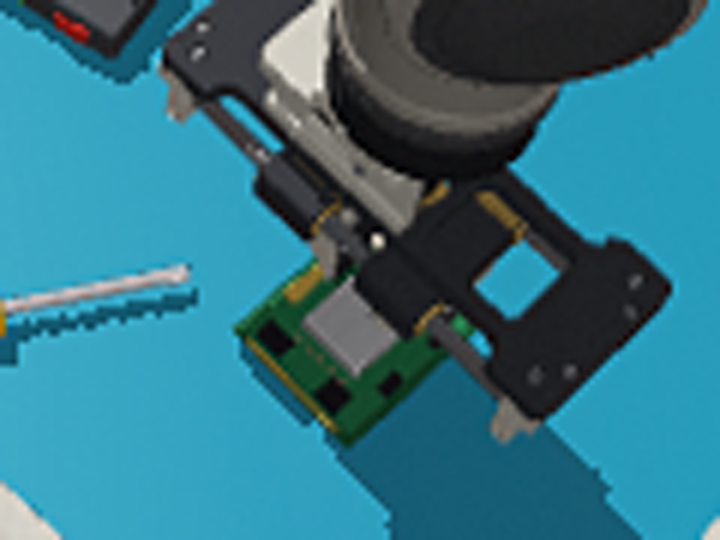

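View pics/c3.png

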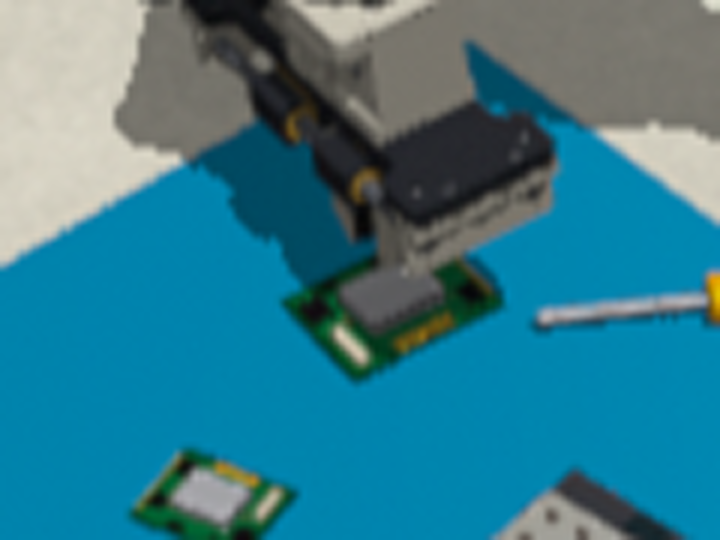

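Run:
```python
from h import *
s=observe();t=s["tool_pos"]
print(s["time"],t)
for n in("side","scene","wrist"):
    c=cam(n);P=cloud(c)
    print(n,proj(c,[t,[.4595,-.3405,.012]]).round(1))
    if n=="wrist":
        for v in range(224,260,4): print(v,[tuple(P[v,u].round(3)) for u in (285,300,305,320,335,345,355)])
    if n=="scene":
        for v in range(120,142,3): print(v,[tuple(P[v,u].round(3)) for u in (262,266,270)])
```

```text
2.9 [ 0.45996533 -0.33950656  0.00687101]
side [[388.9 322.4]
 [389.3 321.9]]
scene [[264.9 139.3]
 [264.6 137.7]]
120 [(np.float64(0.487), np.float64(-0.299), np.float64(0.122)), (np.float64(0.497), np.float64(-0.267), np.float64(0.149)), (np.float64(0.49), np.float64(-0.26), np.float64(0.149))]
123 [(np.float64(0.492), np.float64(-0.293), np.float64(0.119)), (np.float64(0.503), np.float64(-0.26), np.float64(0.147)), (np.float64(0.495), np.float64(-0.254), np.float64(0.146))]
126 [(np.float64(0.471), np.float64(-0.327), np.float64(0.072)), (np.float64(0.505), np.float64(-0.257), np.float64(0.141)), (np.float64(0.501), np.float64(-0.247), np.float64(0.145))]
129 [(np.float64(0.458), np.float64(-0.349), np.float64(0.038)), (np.float64(0.504), np.float64(-0.261), np.float64(0.127)), (np.float64(0.5), np.float64(-0.25), np.float64(0.133))]
132 [(np.float64(0.445), np.float64(-0.371), np.float64(0.004)), (np.float64(0.469), np.float64(-0.315), np.float64(0.057)), (np.float64(0.497), np.float64(-0.255), np.float64(0.117))]
135 [(np.float64(0.458), np.float64(-0.354), np.float64(0.012)), (
[... 3627 characters left out ...]
.float64(-0.327), np.float64(0.013)), (np.float64(0.443), np.float64(-0.337), np.float64(0.014)), (np.float64(0.442), np.float64(-0.346), np.float64(0.014)), (np.float64(0.468), np.float64(-0.351), np.float64(0.069)), (np.float64(0.469), np.float64(-0.355), np.float64(0.072))]
256 [(np.float64(0.472), np.float64(-0.325), np.float64(0.076)), (np.float64(0.467), np.float64(-0.33), np.float64(0.067)), (np.float64(0.438), np.float64(-0.326), np.float64(0.006)), (np.float64(0.436), np.float64(-0.336), np.float64(0.004)), (np.float64(0.435), np.float64(-0.346), np.float64(0.005)), (np.float64(0.468), np.float64(-0.35), np.float64(0.074)), (np.float64(0.469), np.float64(-0.354), np.float64(0.077))]
```

Run:
```python
from h import *
for n in("scene","side","wrist"):
    c=cam(n);P=cloud(c)
    m=(abs(P[...,0]-.46)<.03)&(abs(P[...,1]+.34)<.06)&(P[...,2]>.018)&(P[...,2]<.075)
    q=P[m]; print(n,len(q)); h,e=np.histogram(q[:,2],bins=np.arange(.015,.08,.005)); print(dict(zip(e.round(3).tolist(),h.tolist())))
c=cam("scene"); crop(c,240,110,300,155,12,"pics/c4.png")
```

```text
scene 57
{0.015: 0, 0.02: 0, 0.025: 0, 0.03: 0, 0.035: 2, 0.04: 9, 0.045: 8, 0.05: 14, 0.055: 9, 0.06: 7, 0.065: 4, 0.07: 4}
side 48
{0.015: 1, 0.02: 0, 0.025: 0, 0.03: 0, 0.035: 0, 0.04: 7, 0.045: 7, 0.05: 9, 0.055: 8, 0.06: 7, 0.065: 7, 0.07: 2}
wrist 1198
{0.015: 0, 0.02: 0, 0.025: 0, 0.03: 0, 0.035: 1, 0.04: 133, 0.045: 155, 0.05: 205, 0.055: 181, 0.06: 180, 0.065: 186, 0.07: 157}
```

View pics/c4.png

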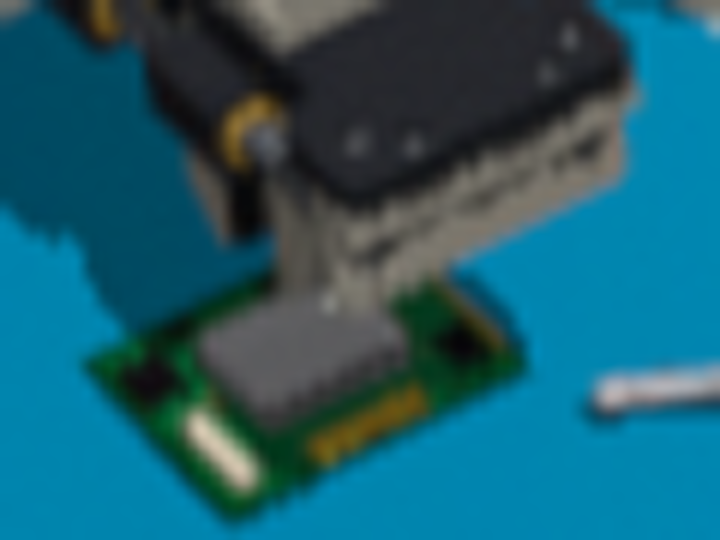

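All three cameras put the fingertips at z≈0.041 m, while the reported TCP says 0.007. The fingers are also at 19 mm opening above the can and touch nothing. So the real tips are about 34 mm behind the reported TCP. I'll trust the images, go down in checked steps and watch the force.

>>> {"api": "send_rows", "payload": {"series": [[0,0,0,0,0,0,0.4],[0,0,0,0,0,0,0.4],[0,0,0,0,0,0,0.4],[0,0,0.01,0,0,0,0.4],[0,0,0.01,0,0,0,0.4]]}}

```text
time: 3.67
tool_pos: [0.4603, -0.3397, -0.0136]
tool_rot: [3.141, -0.001, -0.094]
contact_force: [-0.2, -0.2, 0.3]
opening: 0.0473
```

>>> {"api": "send_rows", "payload": {"series": [[0,0,0,0,0,0,0.4],[0,0,0,0,0,0,0.4],[0,0,0,0,0,0,0.4],[0,0,0,0,0,0,0.4]]}}

```text
time: 4.0
tool_pos: [0.4601, -0.3396, -0.0132]
tool_rot: [3.141, -0.0, -0.094]
contact_force: [-0.3, 0.5, -0.2]
opening: 0.0551
```

```bash
cat >> h.py <<'E'
def tips(n,ctr,r=.07,lo=.012,hi=.09):
    c=cam(n);P=cloud(c)
    m=(np.hypot(P[...,0]-ctr[0],P[...,1]-ctr[1])<r)&(P[...,2]>lo)&(P[...,2]<hi)
    q=P[m]; h,e=np.histogram(q[:,2],bins=np.arange(lo,hi,.004)); print(n,dict(zip(e.round(3).tolist(),h.tolist())))
    return c,P
E
python3 - <<'E'
from h import *
s=observe();t=s["tool_pos"];print(t,s["opening"],s["contact_force"])
for n in("scene","side","wrist"): tips(n,t,lo=.016)
E
```

```text
[ 0.46011142 -0.3395778  -0.01315859] 0.05513836753531056 [-0.32951184  0.49189024 -0.18375033]
scene {0.016: 3, 0.02: 4, 0.024: 5, 0.028: 6, 0.032: 10, 0.036: 10, 0.04: 5, 0.044: 7, 0.048: 3, 0.052: 6, 0.056: 6, 0.06: 2, 0.064: 4, 0.068: 2, 0.072: 2, 0.076: 2, 0.08: 3, 0.084: 4}
side {0.016: 23, 0.02: 3, 0.024: 3, 0.028: 6, 0.032: 4, 0.036: 7, 0.04: 7, 0.044: 4, 0.048: 3, 0.052: 3, 0.056: 0, 0.06: 1, 0.064: 1, 0.068: 3, 0.072: 2, 0.076: 1, 0.08: 1, 0.084: 2}
wrist {0.016: 0, 0.02: 113, 0.024: 187, 0.028: 234, 0.032: 290, 0.036: 289, 0.04: 304, 0.044: 328, 0.048: 322, 0.052: 326, 0.056: 175, 0.06: 89, 0.064: 441, 0.068: 156, 0.072: 172, 0.076: 199, 0.08: 208, 0.084: 248}
```

>>> {"api": "send_rows", "payload": {"series": [[0,0.001,0.006,0,0,0,0.4],[0,0,0.005,0,0,0,0.4],[0,0,0.002,0,0,0,0.4],[0,0,0,0,0,0,0.4],[0,0,0,0,0,0,0.4]]}}

```text
time: 4.57
tool_pos: [0.4597, -0.3403, -0.0266]
tool_rot: [-3.141, 0.0, -0.094]
contact_force: [-0.4, -0.7, 0.3]
opening: 0.0549
```

Run:
```python
from h import *
s=observe();t=s["tool_pos"];print(t,s["opening"],s["contact_force"])
c,P=tips("wrist",t,lo=.004,hi=.05)
for n in("scene","side"): tips(n,t,lo=.004,hi=.05)
for u in (278,282,286,362,366,370,374): print(u,[round(float(P[v,u,2]),3) for v in range(200,240,4)])
crop(c,200,110,440,290,3,"pics/w5.png")
```

```text
[ 0.4596923  -0.34028883 -0.02661343] 0.054932300384356106 [-0.44926769 -0.73133237  0.2599951 ]
wrist {0.004: 9635, 0.008: 441, 0.012: 2893, 0.016: 257, 0.02: 295, 0.024: 288, 0.028: 315, 0.032: 327, 0.036: 331, 0.04: 292, 0.044: 100}
scene {0.004: 115, 0.008: 42, 0.012: 28, 0.016: 8, 0.02: 10, 0.024: 7, 0.028: 4, 0.032: 2, 0.036: 8, 0.04: 9, 0.044: 1}
side {0.004: 513, 0.008: 76, 0.012: 94, 0.016: 27, 0.02: 7, 0.024: 6, 0.028: 4, 0.032: 7, 0.036: 2, 0.04: 1, 0.044: 0}
278 [0.005, 0.006, 0.004, 0.005, 0.005, 0.165, 0.005, 0.004, 0.005, 0.004]
282 [0.004, 0.006, 0.004, 0.004, 0.004, 0.004, 0.005, 0.005, 0.005, 0.005]
286 [0.005, 0.005, 0.005, 0.005, 0.005, 0.005, 0.004, 0.005, 0.006, 0.004]
362 [0.004, 0.004, 0.005, 0.005, 0.006, 0.005, 0.004, 0.005, 0.005, 0.005]
366 [0.004, 0.005, 0.005, 0.005, 0.005, 0.004, 0.005, 0.005, 0.004, 0.006]
370 [0.004, 0.005, 0.005, 0.005, 0.007, 0.005, 0.005, 0.005, 0.005, 0.005]
374 [0.005, 0.006, 0.005, 0.005, 0.005, 0.005, 0.005, 0.005, 0.011, 0.013]
```

View pics/w5.png

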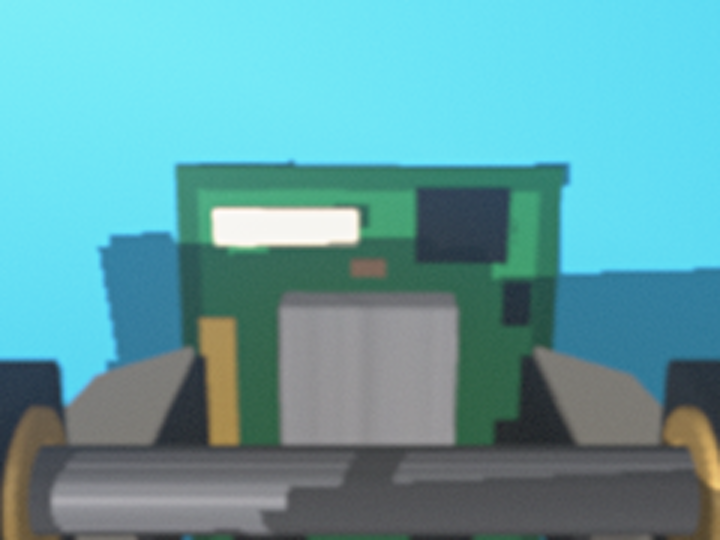

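>>> {"api": "send_rows", "payload": {"series": [[0,0,0,0,0,0,0.8],[0,0,0,0,0,0,0.8],[0,0,0,0,0,0,0.8],[0,0,0,0,0,0,0.8],[0,0,0,0,0,0,0.8]], "newtons": 25}}

```text
time: 5.13
tool_pos: [0.4599, -0.3405, -0.0262]
tool_rot: [3.141, -0.0, -0.094]
contact_force: [0.2, -0.6, 0.2]
opening: 0.0294
```

>>> {"api": "send_rows", "payload": {"series": [[0,0,0,0,0,0,0.8],[0,0,0,0,0,0,0.8]]}}

```text
time: 5.3
tool_pos: [0.4599, -0.3405, -0.0262]
tool_rot: [3.142, -0.0, -0.094]
contact_force: [0.1, -1.0, 0.9]
opening: 0.0297
```

>>> {"api": "send_rows", "payload": {"series": [[0,0,-0.005,0,0,0,0.8],[0,0,-0.015,0,0,0,0.8],[0,0,-0.03,0,0,0,0.8],[0,0,-0.03,0,0,0,0.8],[0,0,-0.03,0,0,0,0.8]]}}

```text
time: 5.72
tool_pos: [0.4595, -0.3401, 0.0849]
tool_rot: [-3.141, 0.001, -0.094]
contact_force: [0.8, -1.2, -0.7]
opening: 0.0295
```

>>> {"api": "send_rows", "payload": {"series": [[0,0,-0.03,0,0,0,0.8],[0,0,-0.015,0,0,0,0.8],[0,0,0,0,0,0,0.8]]}}

```text
time: 5.97
tool_pos: [0.4615, -0.342, 0.1331]
tool_rot: [3.137, -0.006, -0.094]
contact_force: [0.0, -0.3, -1.4]
opening: 0.0294
```

Run:
```python
from h import *
s=observe();print(s["time"],s["opening"],s["contact_force"])
c=cam("wrist");cv2.imwrite("pics/w6.png",c["color"][:,:,::-1])
plan([.53,-.0,.13],5.8,11)
```

```text
5.9667 0.029395792068565817 [ 0.02205725 -0.27783425 -1.43128538]
[0.0034, -0.0315, -0.0, 0.0002, -0.0003, -0.0178]
[0.0039, -0.0314, -0.0, 0.0002, -0.0003, -0.0178]
[0.0045, -0.0313, 0.0, 0.0002, -0.0003, -0.0178]
[0.005, -0.0312, 0.0, 0.0002, -0.0003, -0.0178]
[0.0056, -0.0311, 0.0, 0.0002, -0.0003, -0.0178]
[0.0061, -0.031, 0.0, 0.0002, -0.0003, -0.0178]
[0.0067, -0.0309, 0.0, 0.0002, -0.0003, -0.0178]
[0.0072, -0.0308, 0.0, 0.0002, -0.0003, -0.0178]
[0.0078, -0.0307, 0.0, 0.0002, -0.0003, -0.0178]
[0.0083, -0.0305, 0.0, 0.0002, -0.0003, -0.0178]
[0.0089, -0.0304, 0.0, 0.0002, -0.0003, -0.0178]
```

View pics/w6.png

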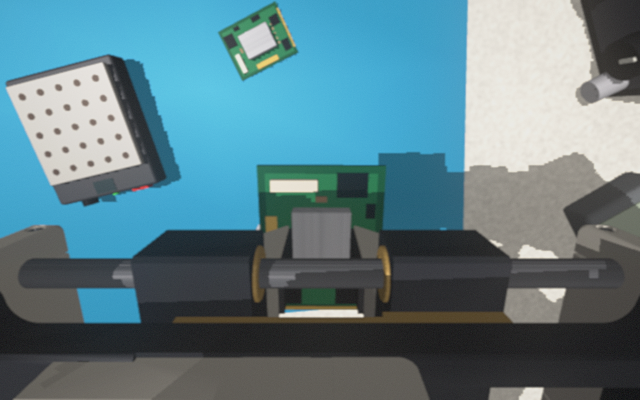

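Run:
```python
from h import *
c=cam("wrist");P=cloud(c)
hsv=cv2.cvtColor(c["color"],cv2.COLOR_RGB2HSV)
w=cv2.inRange(hsv,(0,0,150),(180,70,255)); w[:, 170:]=0; w[210:]=0
w=cv2.morphologyEx(w,cv2.MORPH_CLOSE,np.ones((7,7)))
k=max(cv2.findContours(w,cv2.RETR_EXTERNAL,cv2.CHAIN_APPROX_NONE)[0],key=cv2.contourArea)
print("plate",cv2.boundingRect(k),rect(plane(c,k[:,0],.032)),rect(plane(c,k[:,0],.0335)),np.median(P[w>0],0))
```

```text
plate (4, 60, 137, 125) [array([ 537.6, -128.1]), array([90.5, 90.4]), np.float64(7.7)] [array([ 537.6, -129.2]), array([90. , 89.9]), np.float64(7.7)] [ 0.5400696  -0.13005997  0.03377074]
```

>>> {"api": "send_rows", "payload": {"series": [[0.003,-0.02,0,0,0,-0.018,0.8],[0.004,-0.032,0,0,0,-0.018,0.8],[0.005,-0.032,0,0,0,-0.018,0.8],[0.005,-0.032,0,0,0,-0.018,0.8],[0.006,-0.032,0,0,0,-0.018,0.8]]}}

```text
time: 6.48
tool_pos: [0.4898, -0.1919, 0.1266]
tool_rot: [-3.14, 0.004, -0.004]
contact_force: [1.5, 0.1, 0.0]
opening: 0.0297
```

>>> {"api": "send_rows", "payload": {"series": [[0.006,-0.032,0,0,0,-0.018,0.8],[0.007,-0.032,0,0,0,-0.018,0.8],[0.007,-0.032,0,0,0,-0.018,0.8],[0.008,-0.032,0,0,0,-0.018,0.8],[0.008,-0.032,0,0,0,-0.018,0.8]]}}

```text
time: 6.9
tool_pos: [0.5207, -0.031, 0.1267]
tool_rot: [-3.14, 0.004, 0.086]
contact_force: [0.4, -0.0, -0.8]
opening: 0.0299
```

>>> {"api": "send_rows", "payload": {"series": [[0.009,-0.032,0,0,0,-0.018,0.8],[0,0,0,0,0,0,0.8]]}}

```text
time: 7.07
tool_pos: [0.5272, 0.0052, 0.1267]
tool_rot: [-3.139, 0.003, 0.109]
contact_force: [-1.1, 0.4, -1.1]
opening: 0.0296
```

Run:
```python
from h import *
s=observe();print(s["time"],s["opening"],s["tool_pos"],s["tool_rot"])
for n in("wrist","scene","side"):
    c=cam(n);cv2.imwrite(f"pics/{n}7.png",c["color"][:,:,::-1])
```

```text
7.0667 0.029571216576412745 [0.52723078 0.00515543 0.1267373 ] [-3.13867977e+00  3.12454315e-03  1.09038786e-01]
```

View pics/wrist7.png

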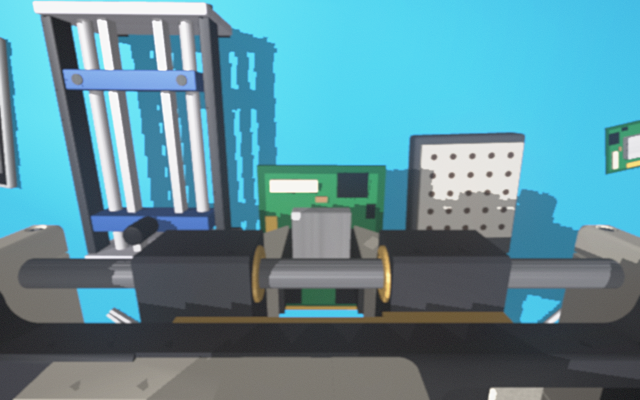

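View pics/scene7.png

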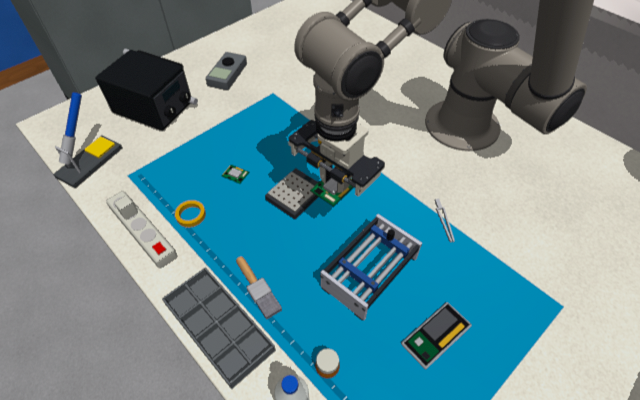

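Run:
```python
from h import *
for n in("wrist","scene"):
    c=cam(n);P=cloud(c)
    hsv=cv2.cvtColor(c["color"],cv2.COLOR_RGB2HSV)
    b=cv2.inRange(hsv,(106,100,40),(125,255,255))>0
    z=P[...,2]
    top=b&(z>.066)&(z<.076)&(abs(P[...,0]-.55)<.12)&(abs(P[...,1]-.15)<.1)
    k,l,st,ce=cv2.connectedComponentsWithStats(top.astype(np.uint8))
    for i in range(1,k):
        if st[i,4]>80:
            kk=max(cv2.findContours((l==i).astype(np.uint8),cv2.RETR_EXTERNAL,cv2.CHAIN_APPROX_NONE)[0],key=cv2.contourArea)
            print(n,"jaw",st[i].tolist(),rect(plane(c,kk[:,0],.070)),z[l==i].mean().round(4))
    h=(z>.064)&(z<.076)&(abs(P[...,0]-.555)<.13)&(abs(P[...,1]-.15)<.075)
    print(n,rect(P[h]))
    # far end plate
    e=(z>.066)&(z<.076)&~b&(P[...,0]>.63)&(P[...,0]<.68)&(abs(P[...,1]-.155)<.08)
    q=P[e]; print("far plate",rect(q))
```

```text
wrist jaw [54, 69, 138, 22, 2447] [array([601.9, 154.3]), array([14.1, 99.5]), np.float64(5.5)] 0.0715
wrist jaw [84, 213, 121, 19, 1628] [array([491.5, 143.4]), array([15.8, 99.2]), np.float64(6.0)] 0.0711
wrist [array([556.3, 150.5]), array([194.1, 121.9]), np.float64(5.6)]
far plate [array([643. , 158.1]), array([ 28.3, 121.7]), np.float64(1.2)]
scene jaw [371, 225, 39, 28, 247] [array([491.9, 144.4]), array([16.5, 96.1]), np.float64(6.1)] 0.0703
scene jaw [339, 258, 40, 32, 283] [array([603. , 155.4]), array([16.2, 95.3]), np.float64(5.6)] 0.0701
scene [array([553.3, 150.1]), array([202.1, 120.9]), np.float64(5.6)]
far plate [array([644.3, 159.7]), array([ 27.9, 119.9]), np.float64(0.1)]
```

Run:
```python
from h import *
plan([.5495,.1495,.085],5.7,6)
```

```text
[0.0062, -0.0246, 0.0071, -0.0, 0.0003, 0.0005]
[0.0062, -0.0246, 0.0071, -0.0, 0.0003, 0.0005]
[0.0062, -0.0246, 0.0071, -0.0, 0.0003, 0.0005]
[0.0062, -0.0246, 0.0071, -0.0, 0.0003, 0.0005]
[0.0062, -0.0246, 0.0071, -0.0, 0.0003, 0.0005]
[0.0062, -0.0246, 0.0071, -0.0, 0.0003, 0.0005]
```

>>> {"api": "send_rows", "payload": {"series": [[0.006,-0.0246,0.007,0,0,0.001,0.8],[0.0062,-0.0246,0.007,0,0,0.001,0.8],[0.0062,-0.0246,0.007,0,0,0.001,0.8],[0.0062,-0.0246,0.007,0,0,0,0.8],[0.0062,-0.0246,0.007,0,0,0,0.8]]}}

```text
time: 7.73
tool_pos: [0.5463, 0.1249, 0.0931]
tool_rot: [3.141, 0.0, 0.098]
contact_force: [-0.4, 0.2, -1.2]
opening: 0.0295
```

>>> {"api": "send_rows", "payload": {"series": [[0.0062,-0.0246,0.007,0,0,0,0.8],[0,0,0,0,0,0,0.8],[0,0,0,0,0,0,0.8],[0,0,0,0,0,0,0.8]]}}

```text
time: 8.07
tool_pos: [0.5499, 0.1491, 0.0865]
tool_rot: [3.141, 0.001, 0.1]
contact_force: [-0.4, -0.4, -1.5]
opening: 0.0297
```

Run:
```python
from h import *
s=observe();print(s["time"],s["opening"],s["tool_pos"],s["tool_rot"])
for n in("wrist","scene"):
    c=cam(n);cv2.imwrite(f"pics/{n}8.png",c["color"][:,:,::-1])
plan([.5495,.1495,.085],5.7,1)
```

```text
8.0667 0.029680864062279492 [0.54991357 0.14910724 0.08653433] [3.14110991e+00 5.39057404e-04 9.96410127e-02]
[-0.0006, -0.0006, 0.002, 0.0003, -0.0003, -0.0006]
```

View pics/wrist8.png

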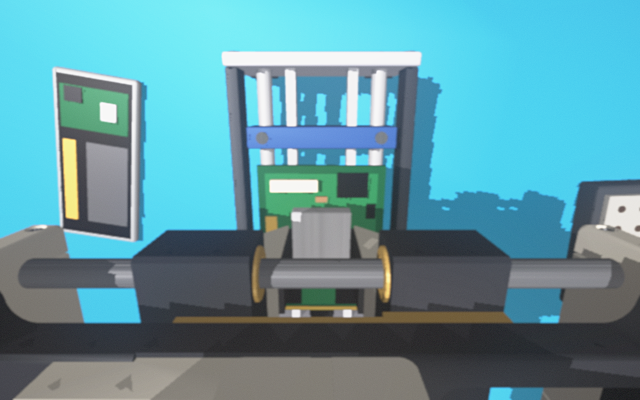

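>>> {"api": "send_rows", "payload": {"series": [[-0.0006,-0.0005,0.015,0,0,0,0.8],[0,0,0.015,0,0,0,0.8],[0,0,0.012,0,0,0,0.8],[0,0,0.004,0,0,0,0.8],[0,0,0,0,0,0,0.8]]}}

```text
time: 8.58
tool_pos: [0.5488, 0.1498, 0.0401]
tool_rot: [3.141, 0.002, 0.099]
contact_force: [0.0, 0.1, -0.8]
opening: 0.0298
```

Run:
```python
from h import *
s=observe();print(s["time"],s["opening"],s["tool_pos"],s["tool_rot"],s["contact_force"])
for n in("wrist","scene"):
    c=cam(n)
    if n=="wrist": cv2.imwrite(f"pics/{n}9.png",c["color"][:,:,::-1])
    else: crop(c,310,200,430,320,6,"pics/scene9.png")
    P=cloud(c);g=cv2.inRange(cv2.cvtColor(c["color"],cv2.COLOR_RGB2HSV),(40,80,20),(85,255,255))>0
    g&=(np.hypot(P[...,0]-.55,P[...,1]-.15)<.07); print(n,np.median(P[g][:,2]))
```

```text
8.5833 0.029823004144721624 [0.54878555 0.14981827 0.04007847] [3.14142601e+00 1.69052314e-03 9.93819301e-02] [ 0.01258409  0.14680766 -0.8128973 ]
wrist 0.07088224216454789
scene 0.07076139660308967
```

View pics/wrist9.png

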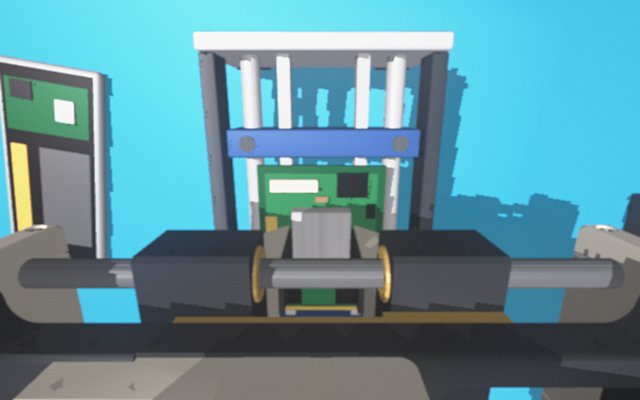

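View pics/scene9.png

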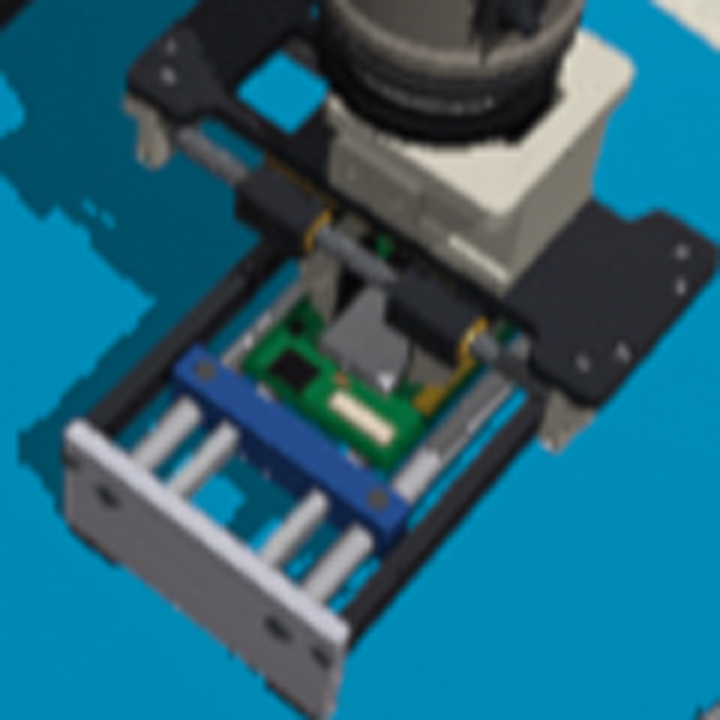

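>>> {"api": "send_rows", "payload": {"series": [[0,0,0.003,0,0,0,0.8],[0,0,0.002,0,0,0,0.8],[0,0,0.001,0,0,0,0.8],[0,0,0,0,0,0,0.8]]}}

```text
time: 9.02
tool_pos: [0.5492, 0.1509, 0.0347]
tool_rot: [3.142, -0.0, 0.101]
contact_force: [0.1, -0.7, -0.1]
opening: 0.0294
```

>>> {"api": "send_rows", "payload": {"series": [[0,0,0.0007,0,0,0,0.8],[0,0,0,0,0,0,0.8],[0,0,0,0,0,0,0.8]]}}

```text
time: 9.27
tool_pos: [0.5493, 0.1509, 0.0341]
tool_rot: [3.142, -0.0, 0.101]
contact_force: [-0.5, 1.4, -1.4]
opening: 0.0297
```

Run:
```python
from h import *
s=observe();print(s["time"],s["opening"],s["tool_pos"],s["tool_rot"],s["contact_force"])
for n in("wrist","scene"):
    c=cam(n)
    P=cloud(c);g=cv2.inRange(cv2.cvtColor(c["color"],cv2.COLOR_RGB2HSV),(40,80,20),(85,255,255))>0
    g&=(np.hypot(P[...,0]-.55,P[...,1]-.15)<.07); print(n,np.median(P[g][:,2]))
```

```text
9.2667 0.02969452289091787 [0.54930664 0.15094813 0.03409598] [ 3.14157944e+00 -1.82554594e-04  1.00900085e-01] [-0.5005669   1.39102984 -1.43056668]
wrist 0.06491792066281624
scene 0.06389935538256886
```

Run:
```python
from h import *
c=cam("wrist");P=cloud(c)
hsv=cv2.cvtColor(c["color"],cv2.COLOR_RGB2HSV)
cv2.imwrite("pics/w10.png",c["color"][:,:,::-1])
b=(cv2.inRange(hsv,(106,100,40),(125,255,255))>0); b[200:]=0
kk=max(cv2.findContours((b&(P[...,2]>.066)).astype(np.uint8),cv2.RETR_EXTERNAL,cv2.CHAIN_APPROX_NONE)[0],key=cv2.contourArea)
print("jaw",cv2.boundingRect(kk),rect(plane(c,kk[:,0],.07)))
g=(cv2.inRange(hsv,(40,80,20),(85,255,255))>0); g[:,:230]=0;g[:,420:]=0
ys,xs=np.where(g)
for v in range(185,225,5):
    r=xs[ys==v]
    if len(r): print(v,r.min(),r.max(),plane(c,[[r.min()-.5,v],[r.max()+.5,v]],.063)[:,:2].round(4).tolist())
```

```text
jaw (225, 131, 201, 30) [array([601.8, 154.6]), array([14. , 96.3]), np.float64(5.8)]
185 259 384 [[0.5773, 0.1869], [0.5839, 0.1214]]
190 259 384 [[0.5746, 0.1868], [0.5812, 0.121]]
195 259 384 [[0.5719, 0.1867], [0.5785, 0.1206]]
200 260 383 [[0.5692, 0.186], [0.5758, 0.1207]]
205 259 383 [[0.5664, 0.1864], [0.5731, 0.1203]]
210 260 382 [[0.5636, 0.1857], [0.5702, 0.1204]]
215 261 382 [[0.5609, 0.185], [0.5675, 0.12]]
220 261 381 [[0.558, 0.1849], [0.5646, 0.1201]]
```

View pics/w10.png

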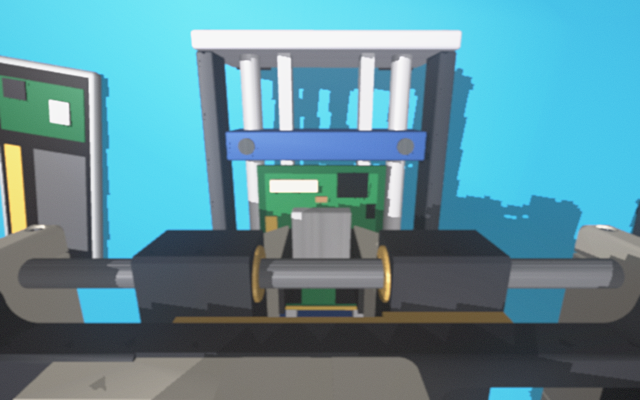

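>>> {"api": "send_rows", "payload": {"series": [[0,0.0009,0,0,0,0,0.8],[0,0.0009,0,0,0,0,0.8],[0,0,0,0,0,0,0.8],[0,0,0,0,0,0,0.8]]}}

```text
time: 9.75
tool_pos: [0.5495, 0.149, 0.0341]
tool_rot: [-3.142, -0.0, 0.101]
contact_force: [0.9, -0.7, -0.6]
opening: 0.0296
```

```bash
cat > chk.py <<'E'
from h import *
s=observe();print(s["time"],s["opening"],s["tool_pos"],s["tool_rot"],s["contact_force"])
c=cam("wrist");P=cloud(c)
hsv=cv2.cvtColor(c["color"],cv2.COLOR_RGB2HSV)
b=(cv2.inRange(hsv,(106,100,40),(125,255,255))>0); b[200:]=0
kk=max(cv2.findContours((b&(P[...,2]>.066)).astype(np.uint8),cv2.RETR_EXTERNAL,cv2.CHAIN_APPROX_NONE)[0],key=cv2.contourArea)
r=rect(plane(c,kk[:,0],.07)); print("jaw",cv2.boundingRect(kk),r)
a=np.radians(r[2]) if r[2]<45 else np.radians(r[2]-90)
g=(cv2.inRange(hsv,(40,80,20),(85,255,255))>0); g[:,:230]=0;g[:,420:]=0
ys,xs=np.where(g)
for v in range(185,225,5):
    q=xs[ys==v]
    if len(q):
        d=plane(c,[[q.min()-.5,v],[q.max()+.5,v]],.063)[:,:2]-r[0]/1000
        print(v,((d@[-np.sin(a),np.cos(a)])*1000).round(1))
E
python3 chk.py
```

```text
9.75 0.029551156390546656 [0.54951448 0.14899981 0.03406042] [-3.14158857e+00 -1.55364273e-04  1.00646244e-01] [ 0.8801136  -0.74936928 -0.64111128]
jaw (221, 131, 201, 30) [array([601.8, 154.6]), array([14. , 96.3]), np.float64(5.8)]
185 [ 33.2 -33.1]
190 [ 32.8 -33.3]
195 [ 33.  -32.9]
200 [ 33.1 -33. ]
205 [ 33.3 -33.1]
210 [ 32.9 -32.8]
215 [ 32.5 -32.4]
220 [ 32.6 -32.5]
```

>>> {"api": "send_rows", "payload": {"series": [[0,0,0,0,0,0,0.5],[0,0,0,0,0,0,0.5],[0,0,0,0,0,0,0.5],[0,0,-0.005,0,0,0,0.5],[0,0,-0.02,0,0,0,0.5]]}}

```text
time: 10.22
tool_pos: [0.5474, 0.1488, 0.0569]
tool_rot: [3.141, 0.006, 0.101]
contact_force: [-0.9, -0.2, -0.2]
opening: 0.0459
```

```bash
python3 chk.py
```

```text
10.2167 0.04594836497874534 [0.54735606 0.14876732 0.05691956] [3.14139002 0.00575026 0.10075914] [-0.85273703 -0.16520904 -0.20641885]
jaw (233, 124, 177, 27) [array([602. , 154.6]), array([14.1, 96.2]), np.float64(5.8)]
185 [ 33.1 -33. ]
190 [ 32.7 -33.1]
195 [ 32.8 -32.6]
200 [ 32.4 -32.8]
205 [ 32.5 -32.3]
210 [ 32.6 -32.4]
215 [ 32.8 -32.6]
220 [ 32.3 -32.1]
```

Run:
```python
from h import *
plan([.4918,.1437,.1],95.8,14)
```

```text
[-0.0042, -0.0, -0.0027, 0.0002, -0.0002, -0.1122]
[-0.0042, -0.0005, -0.0027, 0.0002, -0.0002, -0.1122]
[-0.0041, -0.001, -0.0027, 0.0002, -0.0002, -0.1122]
[-0.004, -0.0014, -0.0027, 0.0002, -0.0002, -0.1122]
[-0.0038, -0.0019, -0.0027, 0.0002, -0.0002, -0.1122]
[-0.0036, -0.0023, -0.0027, 0.0002, -0.0002, -0.1122]
[-0.0033, -0.0027, -0.0027, 0.0002, -0.0002, -0.1122]
[-0.003, -0.003, -0.0027, 0.0002, -0.0002, -0.1122]
[-0.0026, -0.0033, -0.0027, 0.0002, -0.0002, -0.1122]
[-0.0022, -0.0036, -0.0027, 0.0002, -0.0002, -0.1122]
[-0.0018, -0.0038, -0.0027, 0.0002, -0.0002, -0.1122]
[-0.0014, -0.004, -0.0027, 0.0002, -0.0002, -0.1122]
[-0.0009, -0.0041, -0.0027, 0.0002, -0.0002, -0.1122]
[-0.0004, -0.0042, -0.0027, 0.0002, -0.0002, -0.1122]
```

>>> {"api": "send_rows", "payload": {"series": [[0,0,-0.04,0,0,0,0.45],[-0.0042,0,0,0,0,-0.112,0.45],[-0.0042,-0.0005,0,0,0,-0.112,0.45],[-0.0041,-0.001,0,0,0,-0.112,0.45],[-0.004,-0.0014,0,0,0,-0.112,0.45]]}}

```text
time: 10.68
tool_pos: [0.5328, 0.1475, 0.0997]
tool_rot: [3.141, -0.001, 0.554]
contact_force: [-0.3, -0.8, -0.4]
opening: 0.0503
```

>>> {"api": "send_rows", "payload": {"series": [[-0.0038,-0.0019,0,0,0,-0.112,0.45],[-0.0036,-0.0023,0,0,0,-0.112,0.45],[-0.0033,-0.0027,0,0,0,-0.112,0.45],[-0.003,-0.003,0,0,0,-0.112,0.45],[-0.0026,-0.0033,0,0,0,-0.112,0.45]]}}

```text
time: 11.1
tool_pos: [0.5116, 0.1456, 0.0995]
tool_rot: [3.141, -0.001, 1.114]
contact_force: [-1.1, 0.0, -0.6]
opening: 0.0508
```

>>> {"api": "send_rows", "payload": {"series": [[-0.0022,-0.0036,0,0,0,-0.112,0.45],[-0.0018,-0.0038,0,0,0,-0.112,0.45],[-0.0014,-0.004,0,0,0,-0.112,0.45],[-0.0009,-0.0041,0,0,0,-0.112,0.45],[-0.0004,-0.0042,0,0,0,-0.112,0.45]]}}

```text
time: 11.52
tool_pos: [0.4906, 0.1437, 0.0995]
tool_rot: [3.14, -0.0, 1.674]
contact_force: [-0.3, -0.0, 0.4]
opening: 0.0505
```

>>> {"api": "send_rows", "payload": {"series": [[0,0,0,0,0,0,0.45],[0,0,0,0,0,0,0.45]]}}

```text
time: 11.68
tool_pos: [0.4908, 0.1437, 0.0994]
tool_rot: [3.141, -0.0, 1.665]
contact_force: [0.9, -0.8, -0.0]
opening: 0.0507
```

Run:
```python
from h import *
s=observe();print(s["time"],s["opening"],s["tool_pos"],s["tool_rot"])
for n in("wrist","scene","side"):
    c=cam(n);cv2.imwrite(f"pics/{n}11.png",c["color"][:,:,::-1])
plan([.4918,.1437,.1],95.8,1)
```

```text
11.6833 0.050729578447928976 [0.49076414 0.14371949 0.09941291] [ 3.14062479e+00 -5.15681229e-05  1.66546237e+00]
[-0.0001, 0.0009, -0.0008, 0.0008, -0.0, -0.0057]
```

View pics/wrist11.png

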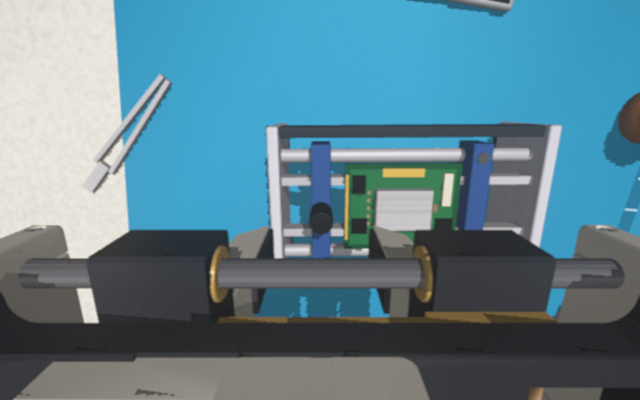

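View pics/scene11.png

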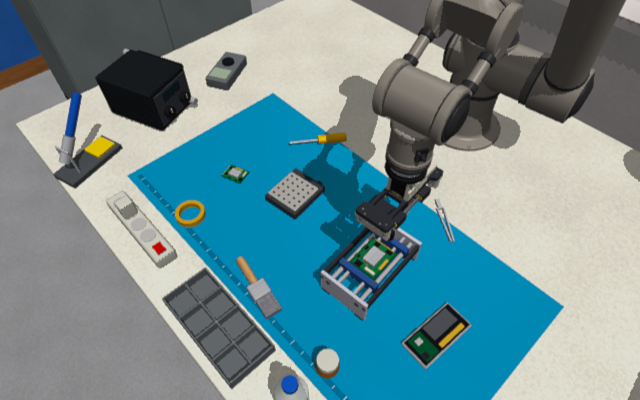

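>>> {"api": "send_rows", "payload": {"series": [[0,0.001,0.02,0,0,0,0.65],[0,0,0.02,0,0,0,0.65],[0,0,0.01,0,0,0,0.65],[0,0,0.005,0,0,0,0.65],[0,0,0,0,0,0,0.65]]}}

```text
time: 12.25
tool_pos: [0.491, 0.1437, 0.0432]
tool_rot: [-3.14, 0.0, 1.668]
contact_force: [0.2, 0.0, -0.2]
opening: 0.0321
```

Run:
```python
from h import *
s=observe();print(s["time"],s["opening"],s["tool_pos"],s["tool_rot"],s["contact_force"])
c=cam("wrist");cv2.imwrite("pics/w12.png",c["color"][:,:,::-1])
c,P=tips("scene",[.49,.144],r=.045,lo=.06,hi=.13)
crop(c,330,180,450,270,6,"pics/c12.png")
```

```text
12.25 0.032108791540690566 [0.49098748 0.14366794 0.04315054] [-3.13960639e+00  9.93759870e-05  1.66811585e+00] [ 0.19237594  0.03531173 -0.17416219]
scene {0.06: 88, 0.064: 68, 0.068: 97, 0.072: 20, 0.076: 1, 0.08: 0, 0.084: 0, 0.088: 0, 0.092: 0, 0.096: 0, 0.1: 0, 0.104: 0, 0.108: 0, 0.112: 1, 0.116: 8, 0.12: 3, 0.124: 3}
```

View pics/w12.png

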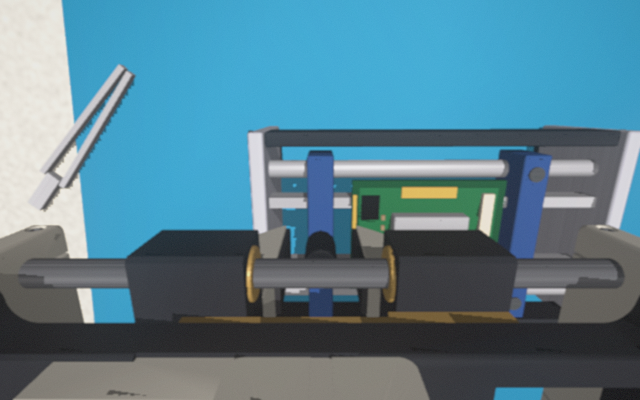

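View pics/c12.png

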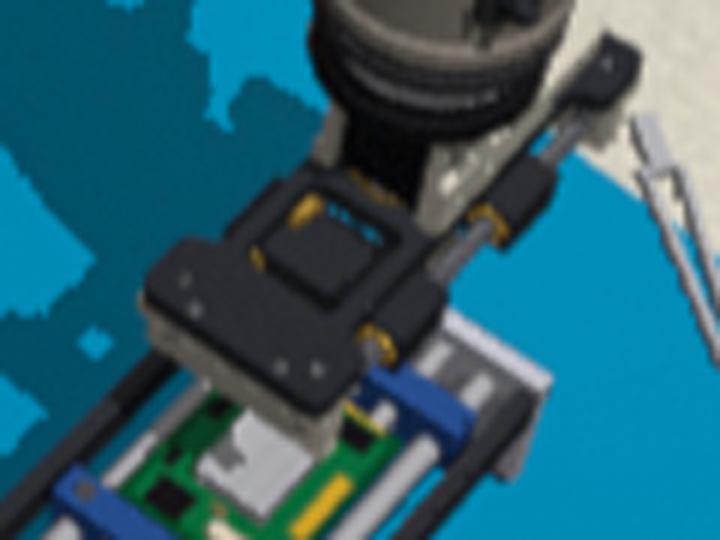

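>>> {"api": "send_rows", "payload": {"series": [[0,0,0,0,0,0,1.0],[0,0,0,0,0,0,1.0],[0,0,0,0,0,0,1.0],[0,0,0,0,0,0,1.0],[0,0,0,0,0,0,1.0]], "newtons": 30}}

```text
time: 12.77
tool_pos: [0.4917, 0.1438, 0.0446]
tool_rot: [3.141, 0.0, 1.669]
contact_force: [-0.8, 0.3, 4.8]
opening: 0.015
```

>>> {"api": "send_rows", "payload": {"series": [[0,0.002,0,0,0,0,1.0],[0,0.003,0,0,0,0,1.0],[0,0.003,0,0,0,0,1.0],[0,0.001,0,0,0,0,1.0],[0,0,0,0,0,0,1.0]]}}

```text
time: 13.18
tool_pos: [0.5011, 0.1447, 0.0446]
tool_rot: [3.14, -0.0, 1.669]
contact_force: [-1.1, 1.7, 5.7]
opening: 0.0148
```

```bash
cat > fj.py <<'E'
from h import *
s=observe();print(round(s["time"],2),s["opening"].round(4),s["tool_pos"].round(4),s["tool_rot"].round(3),s["contact_force"].round(1))
c=cam("scene");P=cloud(c);hsv=cv2.cvtColor(c["color"],cv2.COLOR_RGB2HSV);z=P[...,2]
b=(cv2.inRange(hsv,(106,100,40),(125,255,255))>0)&(z>.066)&(z<.076)
k,l,st,ce=cv2.connectedComponentsWithStats(b.astype(np.uint8))
for i in range(1,k):
    if st[i,4]>60:
        kk=max(cv2.findContours((l==i).astype(np.uint8),cv2.RETR_EXTERNAL,cv2.CHAIN_APPROX_NONE)[0],key=cv2.contourArea)
        print("jaw",st[i].tolist(),rect(plane(c,kk[:,0],.070)))
import sys
crop(c,310,180,450,320,5,sys.argv[1])
E
python3 fj.py pics/c13.png
```

```text
Traceback (most recent call last):
  File "fj.py", line 2, in <module>
    s=observe();print(round(s["time"],2),s["opening"].round(4),s["tool_pos"].round(4),s["tool_rot"].round(3),s["contact_force"].round(1))
                                         ^^^^^^^^^^^^^^^^^^
AttributeError: 'float' object has no attribute 'round'
```

```bash
sed -i 's/s\["opening"\].round(4)/round(s["opening"],4)/' fj.py; python3 fj.py pics/c13.png
```

```text
13.18 0.0148 [0.5011 0.1447 0.0446] [ 3.14  -0.     1.669] [-1.1  1.7  5.7]
jaw [389, 242, 18, 16, 114] [array([498.2, 172.6]), array([16.5, 41.1]), np.float64(0.3)]
jaw [339, 257, 40, 34, 289] [array([603.4, 154.4]), array([16.6, 99.6]), np.float64(5.6)]
```

View pics/c13.png

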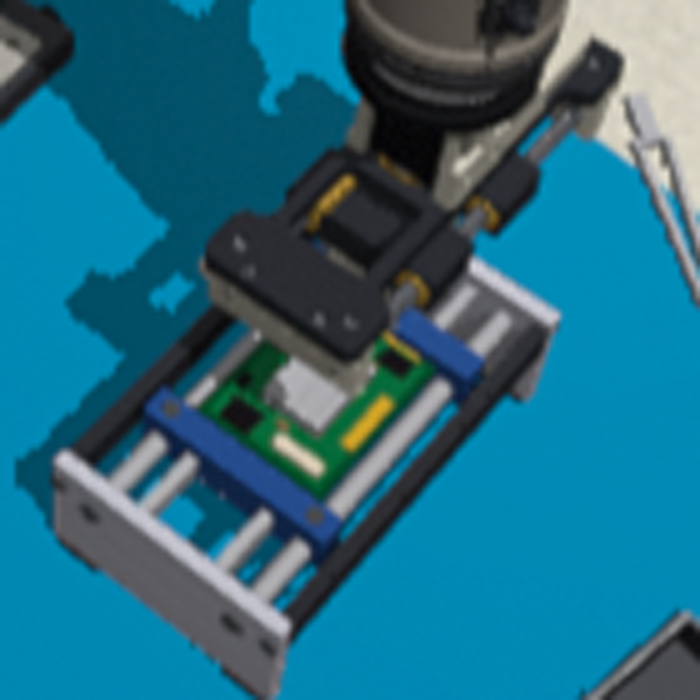

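>>> {"api": "send_rows", "payload": {"series": [[0,0.001,0.0005,0,0,0,1.0],[0,0.001,0.0005,0,0,0,1.0],[0,0.001,0,0,0,0,1.0],[0,0.0005,0,0,0,0,1.0],[0,0,0,0,0,0,1.0]]}}

```text
time: 13.65
tool_pos: [0.5048, 0.1451, 0.0445]
tool_rot: [3.139, -0.0, 1.669]
contact_force: [-3.1, -0.9, 12.3]
opening: 0.0152
```

```bash
python3 fj.py pics/c14.png
```

```text
13.65 0.0152 [0.5048 0.1451 0.0445] [ 3.139 -0.     1.669] [-3.1 -0.9 12.3]
jaw [388, 243, 18, 15, 112] [array([502.1, 172.7]), array([15.3, 40.5]), np.float64(2.7)]
jaw [339, 257, 40, 32, 283] [array([601.8, 153.9]), array([18.1, 98.8]), np.float64(5.6)]
```

>>> {"api": "send_rows", "payload": {"series": [[0,0.0005,0,0,0,0,1.0],[0,0.0005,0,0,0,0,1.0],[0,0,0,0,0,0,1.0]]}}

```text
time: 13.95
tool_pos: [0.5048, 0.1451, 0.0445]
tool_rot: [3.141, 0.0, 1.669]
contact_force: [-5.4, -0.6, 14.1]
opening: 0.0151
```

>>> {"api": "send_rows", "payload": {"series": [[0,0.0005,0,0,0,0,1.0],[0,0.0005,0,0,0,0,1.0],[0,0,0,0,0,0,1.0]]}}

```text
time: 14.2
tool_pos: [0.5048, 0.1451, 0.0445]
tool_rot: [-3.14, 0.0, 1.669]
contact_force: [-9.3, -1.9, 18.1]
opening: 0.0148
```

```bash
python3 fj.py pics/c15.png
```

```text
14.2 0.0148 [0.5048 0.1451 0.0445] [-3.14   0.     1.669] [-9.3 -1.9 18.1]
jaw [388, 243, 18, 15, 112] [array([502.3, 172.7]), array([15.8, 40.5]), np.float64(2.5)]
jaw [339, 258, 40, 32, 282] [array([603.1, 155.5]), array([16.5, 95.7]), np.float64(6.1)]
```

View pics/c15.png

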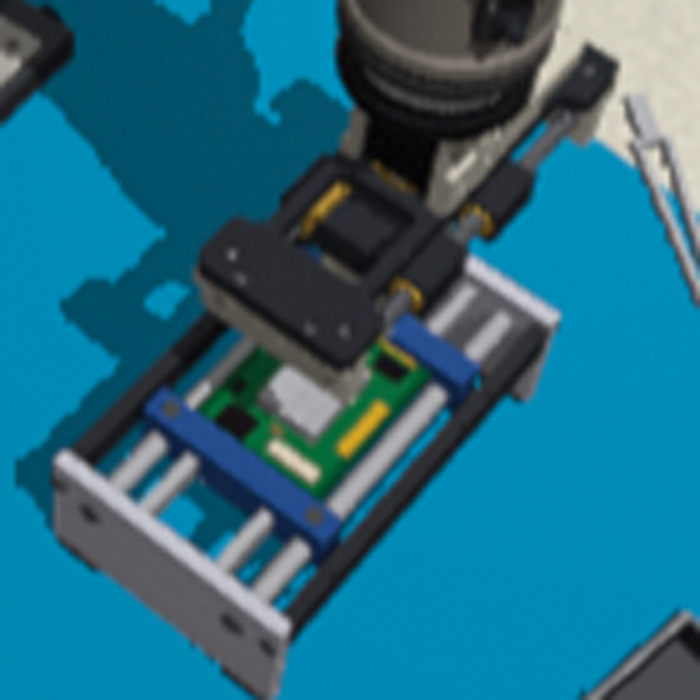

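>>> {"api": "send_rows", "payload": {"series": [[0,-0.0005,-0.001,0,0,0,1.0],[0,-0.0005,-0.001,0,0,0,1.0],[0,0,0,0,0,0,1.0]]}}

```text
time: 14.5
tool_pos: [0.5046, 0.1451, 0.0447]
tool_rot: [-3.141, -0.0, 1.669]
contact_force: [-1.6, -0.4, 0.6]
opening: 0.0152
```

Forces are relaxed, so I can release the knob and lift.

>>> {"api": "send_rows", "payload": {"series": [[0,0,0,0,0,0,0.7],[0,0,0,0,0,0,0.7],[0,0,0,0,0,0,0.7],[0,0,-0.005,0,0,0,0.7],[0,0,-0.02,0,0,0,0.7]]}}

```text
time: 14.92
tool_pos: [0.5031, 0.1447, 0.0681]
tool_rot: [-3.136, 0.0, 1.669]
contact_force: [0.3, -0.9, 0.3]
opening: 0.0273
```

>>> {"api": "send_rows", "payload": {"series": [[0.01,0,-0.03,0,0,0,0.7],[0.03,0,-0.03,0,0,0,0.4],[0.035,0,0,0,0,0,0],[0.035,0,0,0,0,0,0],[0,0,0,0,0,0,0]]}}

```text
time: 15.33
tool_pos: [0.4938, 0.2593, 0.1308]
tool_rot: [3.139, -0.003, 1.673]
contact_force: [-0.9, -0.5, -0.2]
opening: 0.0495
```

```bash
python3 fj.py pics/c16.png
python3 - <<'E'
from h import *
c=cam("wrist");cv2.imwrite("pics/w16.png",c["color"][:,:,::-1])
c=cam("side");crop(c,220,150,360,250,5,"pics/s16.png")
E
```

```text
15.33 0.0495 [0.4938 0.2593 0.1308] [ 3.139e+00 -3.000e-03  1.673e+00] [-0.9 -0.5 -0.2]
jaw [367, 229, 39, 29, 230] [array([505.4, 145.3]), array([16.5, 95.5]), np.float64(6.4)]
jaw [339, 258, 40, 32, 291] [array([602.8, 155.5]), array([16.6, 95.7]), np.float64(5.6)]
```

View pics/c16.png

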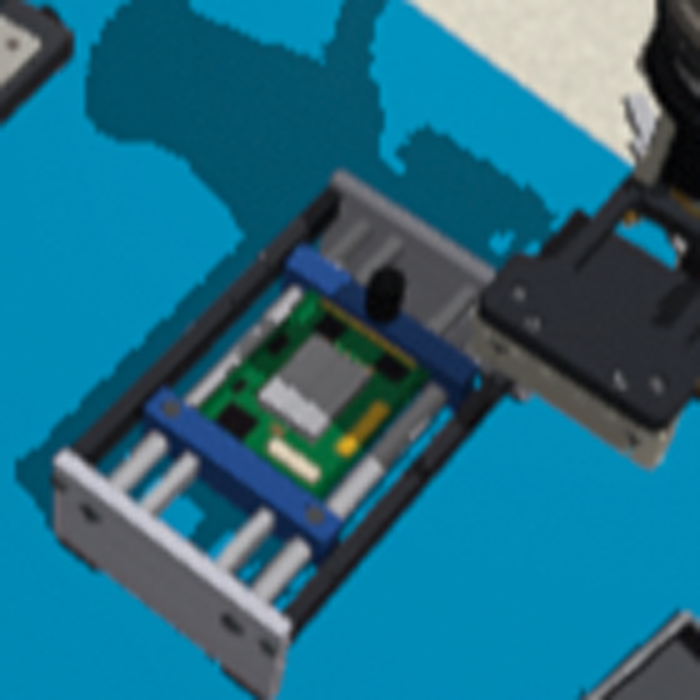

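View pics/w16.png

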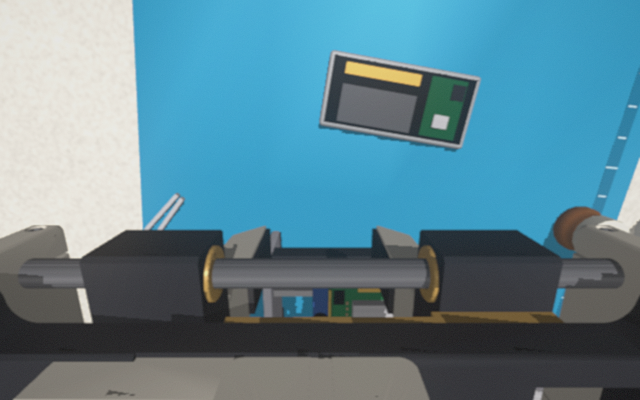

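Run:
```python
from h import *
s=observe();print(s["tool_pos"],s["tool_rot"])
plan([.5441,.2445,.10],95.7,3)
```

```text
[0.49404547 0.25398474 0.12953193] [-3.14158129e+00  5.08029310e-04  1.67006523e+00]
[-0.0048, 0.0163, 0.0098, -0.0, 0.0002, -0.0001]
[-0.0048, 0.0163, 0.0098, -0.0, 0.0002, -0.0001]
[-0.0048, 0.0163, 0.0098, -0.0, 0.0002, -0.0001]
```

>>> {"api": "send_rows", "payload": {"series": [[-0.005,0.016,0.01,0,0,0,0],[-0.005,0.016,0.01,0,0,0,0],[-0.005,0.016,0.01,0,0,0,0],[0,0,0.03,0,0,0,0],[0,0,0.03,0,0,0,0]]}}

```text
time: 15.9
tool_pos: [0.5457, 0.242, 0.0395]
tool_rot: [3.138, -0.0, 1.666]
contact_force: [-0.6, -0.5, -0.5]
opening: 0.091
```

>>> {"api": "send_rows", "payload": {"series": [[0,0,0.018,0,0,0,0],[0,0,0.005,0,0,0,0],[0,0,0,0,0,0,0]]}}

```text
time: 16.15
tool_pos: [0.5428, 0.2422, 0.0151]
tool_rot: [-3.138, 0.001, 1.667]
contact_force: [0.0, -0.3, 0.3]
opening: 0.0915
```

Run:
```python
from h import *
s=observe();print(s["time"],s["tool_pos"],s["tool_rot"],s["contact_force"],s["opening"])
c=cam("wrist");cv2.imwrite("pics/w17.png",c["color"][:,:,::-1])
c=cam("scene");crop(c,310,180,470,320,5,"pics/c17.png")
P=cloud(c)
m=(abs(P[...,0]-.55)<.13)&(abs(P[...,1]-.26)<.05)&(P[...,2]>.02)&(P[...,2]<.09)&(P[...,1]>.225)
print(np.sort(P[m][:,2])[:10].round(3),P[m].min(0).round(3),P[m].max(0).round(3))
```

```text
16.15 [0.54276632 0.24218675 0.0151037 ] [-3.13829361e+00  9.01169574e-04  1.66719181e+00] [ 0.04555766 -0.28102522  0.27092686] 0.09149117850570966
[0.056 0.056] [0.488 0.249 0.056] [0.491 0.249 0.056]
```

View pics/c17.png

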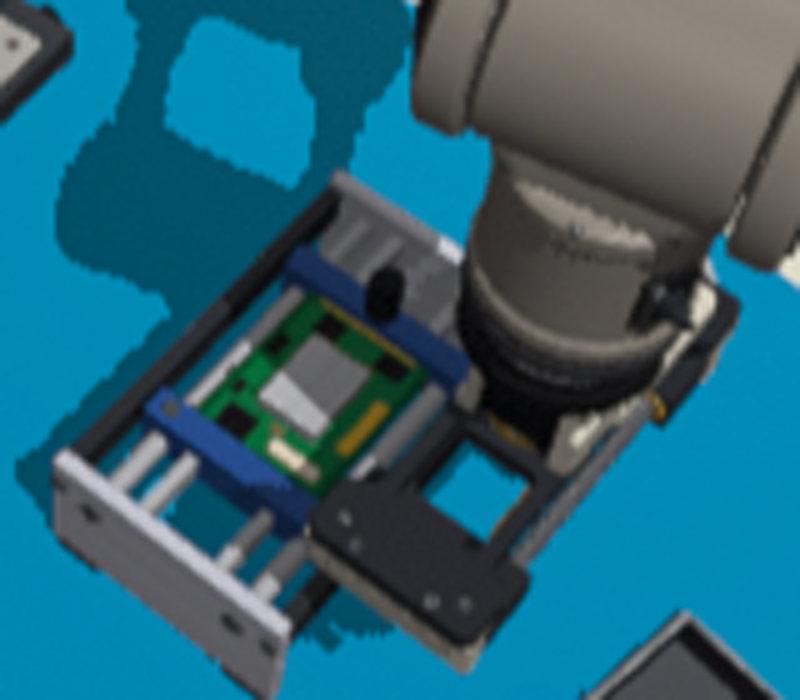

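View pics/w17.png

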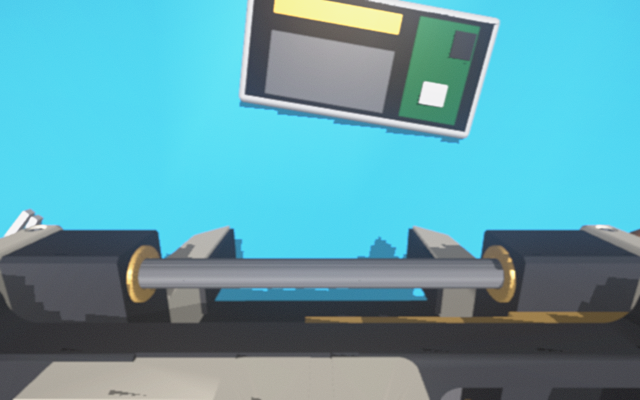

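>>> {"api": "send_rows", "payload": {"series": [[-0.012,0,0,0,0,0,0],[-0.006,0,0,0,0,0,0],[-0.003,0,0,0,0,0,0],[-0.002,0,0,0,0,0,0],[0,0,0,0,0,0,0]]}}

```text
time: 16.67
tool_pos: [0.5461, 0.2203, 0.0171]
tool_rot: [3.141, -0.0, 1.668]
contact_force: [0.1, -0.5, -0.8]
opening: 0.092
```

>>> {"api": "send_rows", "payload": {"series": [[-0.002,0,0,0,0,0,0],[-0.002,0,0,0,0,0,0],[0,0,0,0,0,0,0]]}}

```text
time: 16.92
tool_pos: [0.5463, 0.2179, 0.0169]
tool_rot: [3.14, -0.001, 1.669]
contact_force: [-0.8, 4.5, 2.5]
opening: 0.092
```

>>> {"api": "send_rows", "payload": {"series": [[-0.003,-0.0005,0,0,0,-0.001,0],[-0.005,-0.0008,0,0,0,-0.001,0],[-0.007,-0.0012,0,0,0,-0.001,0],[-0.008,-0.0013,0,0,0,-0.001,0],[-0.008,-0.0014,0,0,0,-0.001,0]]}}

```text
time: 17.33
tool_pos: [0.5445, 0.1868, 0.0169]
tool_rot: [3.14, -0.002, 1.675]
contact_force: [0.7, 5.9, 2.0]
opening: 0.092
```

```bash
python3 fj.py pics/c18.png
```

```text
17.33 0.092 [0.5445 0.1868 0.0169] [ 3.140e+00 -2.000e-03  1.675e+00] [0.7 5.9 2. ]
jaw [357, 220, 24, 19, 122] [array([506.1,  96.1]), array([17.6, 61.3]), np.float64(8.2)]
jaw [328, 247, 23, 21, 159] [array([603.8, 101.6]), array([15.8, 58.7]), np.float64(6.0)]
```

View pics/c18.png

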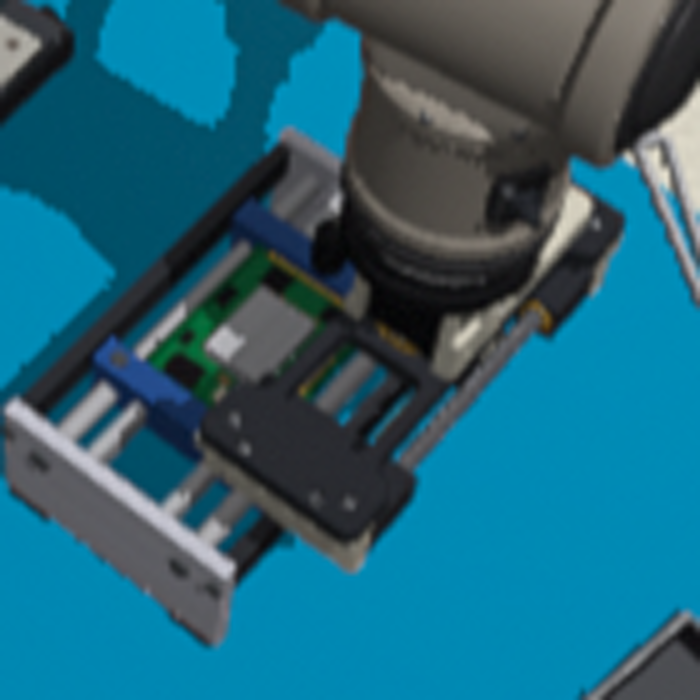

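>>> {"api": "send_rows", "payload": {"series": [[-0.008,-0.0014,0,0,0,-0.001,0],[-0.008,-0.0014,0,0,0,-0.001,0],[-0.008,-0.0014,0,0,0,-0.001,0],[-0.008,-0.0014,0,0,0,-0.001,0],[-0.008,-0.0014,0,0,0,-0.001,0]]}}

```text
time: 17.8
tool_pos: [0.5416, 0.146, 0.0168]
tool_rot: [3.14, -0.001, 1.679]
contact_force: [0.9, 6.8, 1.8]
opening: 0.0919
```

>>> {"api": "send_rows", "payload": {"series": [[-0.008,-0.0014,0,0,0,-0.001,0],[-0.008,-0.0014,0,0,0,-0.001,0],[-0.008,-0.0014,0,0,0,-0.001,0],[-0.008,-0.0014,0,0,0,-0.001,0],[-0.006,-0.001,0,0,0,-0.001,0]]}}

```text
time: 18.22
tool_pos: [0.5392, 0.1072, 0.0168]
tool_rot: [3.14, -0.001, 1.684]
contact_force: [-0.0, 6.3, 1.8]
opening: 0.0919
```

```bash
python3 fj.py pics/c19.png
python3 - <<'E'
from h import *
c=cam("scene");cv2.imwrite("pics/scene19.png",c["color"][:,:,::-1])
P=cloud(c);z=P[...,2]
e=(z>.066)&(z<.075)&(P[...,0]>.6)&(P[...,0]<.7)&(P[...,1]>-.1)&(P[...,1]<.2)
hsv=cv2.cvtColor(c["color"],cv2.COLOR_RGB2HSV)
e&=hsv[...,1]<80
q=P[e&(hsv[...,2]>90)]; print("far plate",len(q),rect(q),q.mean(0))
s=cam("side");cv2.imwrite("pics/side19.png",s["color"][:,:,::-1])
E
```

```text
18.22 0.0919 [0.5392 0.1072 0.0168] [ 3.140e+00 -1.000e-03  1.684e+00] [-0.   6.3  1.8]
jaw [333, 199, 18, 15, 88] [array([501.6,  10.1]), array([14.9, 49.9]), np.float64(7.7)]
jaw [306, 225, 18, 17, 117] [array([599.2,  20.8]), array([15.9, 48.2]), np.float64(6.1)]
far plate 204 [array([625.6,  45.5]), array([ 43.1, 120.4]), np.float64(6.4)] [0.64264409 0.04882293 0.06962321]
```

View pics/scene19.png

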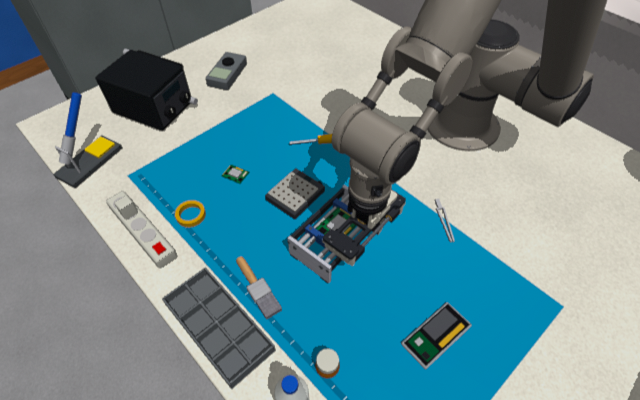

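View pics/side19.png

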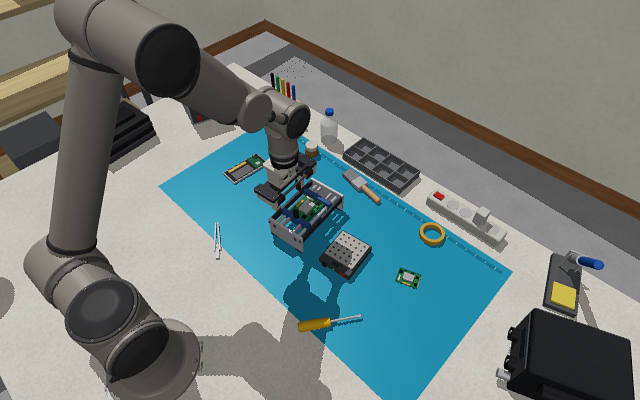

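>>> {"api": "send_rows", "payload": {"series": [[-0.005,-0.0025,0,0,0,-0.003,0],[-0.005,-0.0025,0,0,0,-0.003,0],[-0.005,-0.0025,0,0,0,-0.003,0],[-0.005,-0.0025,0,0,0,-0.003,0],[0,0,0,0,0,0,0]]}}

```text
time: 18.78
tool_pos: [0.5312, 0.0854, 0.0165]
tool_rot: [3.142, 0.0, 1.696]
contact_force: [0.4, 0.8, 1.3]
opening: 0.092
```

```bash
cat > st.py <<'E'
from h import *
import sys
s=observe();print(round(s["time"],2),round(s["opening"],4),s["tool_pos"].round(4),s["tool_rot"].round(3),s["contact_force"].round(1))
c=cam("scene");P=cloud(c);hsv=cv2.cvtColor(c["color"],cv2.COLOR_RGB2HSV);z=P[...,2]
# far end plate top: bright grey strip on z=.07
m=((z>.066)&(z<.075)&(hsv[...,1]<80)&(hsv[...,2]>90)&(P[...,0]>.615)&(P[...,0]<.68)&(abs(P[...,1])<.25)).astype(np.uint8)
k,l,stt,ce=cv2.connectedComponentsWithStats(m)
i=1+np.argmax(stt[1:,4]); kk=max(cv2.findContours((l==i).astype(np.uint8),cv2.RETR_EXTERNAL,cv2.CHAIN_APPROX_NONE)[0],key=cv2.contourArea)
r=rect(plane(c,kk[:,0],.07));print("far plate",stt[i].tolist(),r)
b=(cv2.inRange(hsv,(106,100,40),(125,255,255))>0)&(z>.066)&(z<.076)
k,l,stt,ce=cv2.connectedComponentsWithStats(b.astype(np.uint8))
for i in range(1,k):
    if stt[i,4]>60:
        kk=max(cv2.findContours((l==i).astype(np.uint8),cv2.RETR_EXTERNAL,cv2.CHAIN_APPROX_NONE)[0],key=cv2.contourArea)
        print("jaw",stt[i].tolist(),rect(plane(c,kk[:,0],.070)))
x,y=int(sys.argv[2]),int(sys.argv[3]); crop(c,x,y,x+160,y+120,5,sys.argv[1])
E
python3 st.py pics/c20.png 240 160
```

```text
18.78 0.092 [0.5312 0.0854 0.0165] [3.142 0.    1.696] [0.4 0.8 1.3]
far plate [284, 229, 44, 33, 198] [array([637.1,  28.7]), array([ 10.3, 119. ]), np.float64(7.1)]
jaw [329, 192, 17, 15, 83] [array([495.4, -11.6]), array([15.1, 49.3]), np.float64(7.5)]
jaw [301, 218, 19, 17, 118] [array([593.3,   0.8]), array([16.3, 52.1]), np.float64(8.3)]
```

View pics/c20.png

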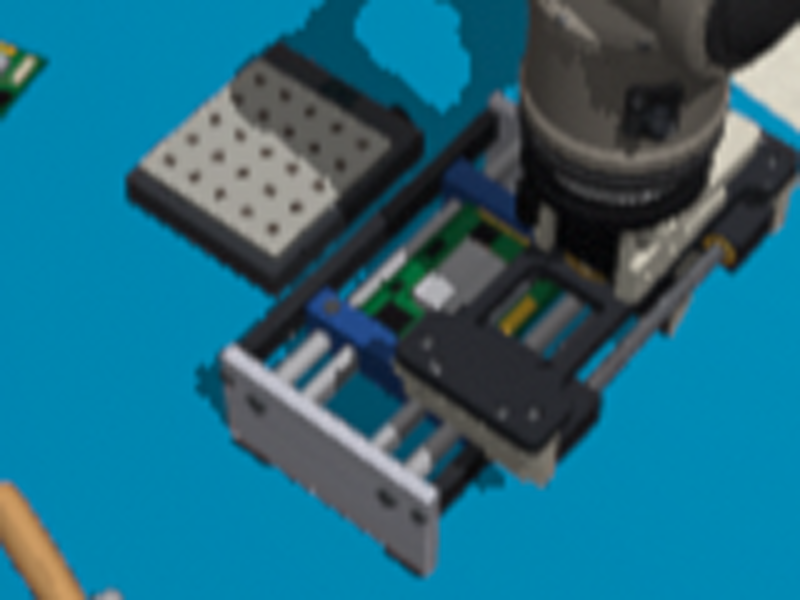

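>>> {"api": "send_rows", "payload": {"series": [[-0.004,-0.0024,0,0,0,-0.002,0],[-0.004,-0.0024,0,0,0,-0.002,0],[-0.004,-0.0024,0,0,0,-0.002,0],[-0.004,-0.0024,0,0,0,-0.002,0],[-0.004,-0.0024,0,0,0,-0.002,0]]}}

```text
time: 19.25
tool_pos: [0.5222, 0.0647, 0.0165]
tool_rot: [3.141, -0.001, 1.706]
contact_force: [1.9, 4.2, -0.4]
opening: 0.0915
```

```bash
python3 st.py pics/c21.png 240 150
python3 - <<'E'
from h import *
c=cam("side");crop(c,250,180,410,300,5,"pics/s21.png")
E
```

```text
19.25 0.0915 [0.5222 0.0647 0.0165] [ 3.141e+00 -1.000e-03  1.706e+00] [ 1.9  4.2 -0.4]
far plate [281, 222, 43, 32, 199] [array([628.6,   9.7]), array([ 11.5, 119.5]), np.float64(6.9)]
jaw [325, 186, 17, 14, 83] [array([487.9, -33.1]), array([15.2, 50.1]), np.float64(8.6)]
jaw [298, 211, 18, 15, 115] [array([585.6, -20.6]), array([16.5, 48.1]), np.float64(8.1)]
```

View pics/s21.png

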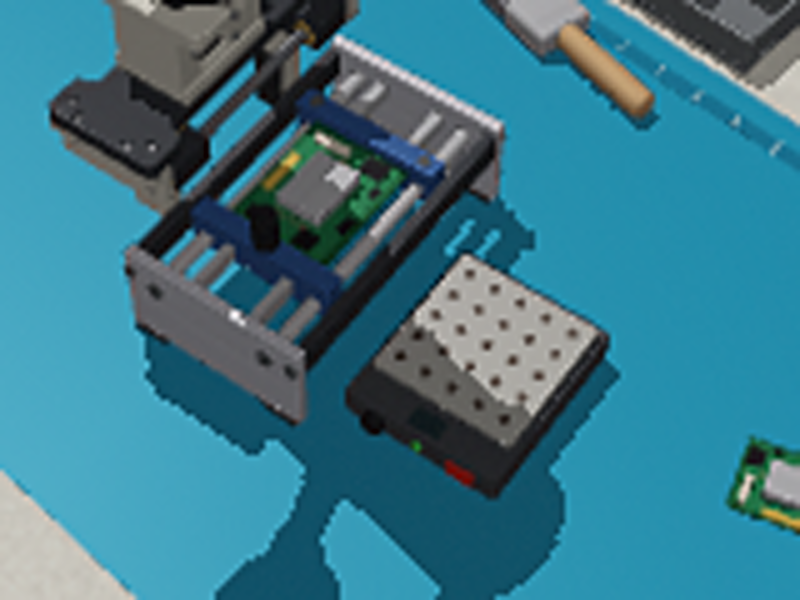

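>>> {"api": "send_rows", "payload": {"series": [[-0.004,-0.0024,0,0,0,0,0],[-0.004,-0.0024,0,0,0,0,0],[-0.004,-0.0024,0,0,0,0,0],[-0.004,-0.0024,0,0,0,0,0],[0,0,0,0,0,0,0]]}}

```text
time: 19.77
tool_pos: [0.5145, 0.0468, 0.0165]
tool_rot: [-3.142, 0.0, 1.706]
contact_force: [-0.3, -0.0, 0.4]
opening: 0.0918
```

```bash
python3 st.py pics/c22.png 240 150
python3 - <<'E'
from h import *
c=cam("side");crop(c,250,180,410,300,5,"pics/s22.png")
P=cloud(c);z=P[...,2];hsv=cv2.cvtColor(c["color"],cv2.COLOR_RGB2HSV)
b=(cv2.inRange(hsv,(106,100,40),(125,255,255))>0)&(z>.066)&(z<.077)
k,l,stt,ce=cv2.connectedComponentsWithStats(b.astype(np.uint8))
for i in range(1,k):
    if stt[i,4]>40:
        kk=max(cv2.findContours((l==i).astype(np.uint8),cv2.RETR_EXTERNAL,cv2.CHAIN_APPROX_NONE)[0],key=cv2.contourArea)
        print("side jaw",stt[i].tolist(),rect(plane(c,kk[:,0],.070)))
E
```

```text
19.77 0.0918 [0.5145 0.0468 0.0165] [-3.142  0.     1.706] [-0.3 -0.   0.4]
far plate [279, 216, 40, 30, 156] [array([621.9,  -9.4]), array([ 11.6, 116.6]), np.float64(5.8)]
jaw [322, 180, 15, 13, 80] [array([480.6, -54.1]), array([16. , 45.2]), np.float64(9.5)]
jaw [295, 205, 19, 16, 108] [array([576.4, -37.5]), array([17.6, 57.7]), np.float64(8.8)]
side jaw [312, 202, 30, 19, 149] [array([572.3, -18.3]), array([18. , 96.7]), np.float64(7.6)]
side jaw [291, 224, 30, 22, 160] [array([475. , -32.8]), array([18. , 98.4]), np.float64(7.9)]
```

View pics/s22.png

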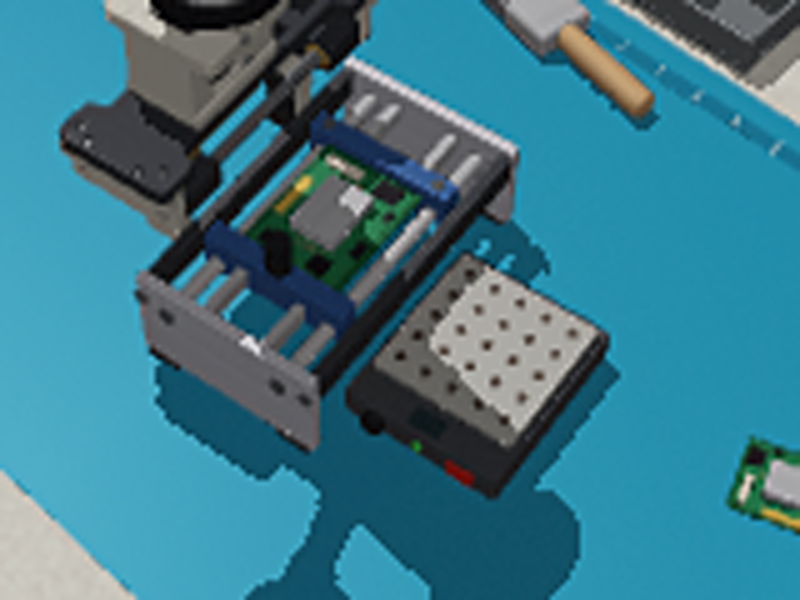

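>>> {"api": "send_rows", "payload": {"series": [[-0.004,0,0,0,0,0,0],[-0.006,0,0,0,0,0,0],[-0.007,0,0,0,0,0,0],[-0.007,0,0,0,0,0,0],[-0.006,0,0,0,0,0,0]]}}

```text
time: 20.28
tool_pos: [0.5182, 0.018, 0.0164]
tool_rot: [-3.141, -0.001, 1.706]
contact_force: [-1.2, 6.1, 1.6]
opening: 0.0922
```

```bash
python3 st.py pics/c23.png 230 140
python3 - <<'E'
from h import *
c=cam("side");crop(c,250,180,410,300,5,"pics/s23.png")
E
```

```text
20.28 0.0922 [0.5182 0.018  0.0164] [-3.141e+00 -1.000e-03  1.706e+00] [-1.2  6.1  1.6]
far plate [270, 209, 41, 31, 175] [array([625. , -37.4]), array([ 11.1, 119.3]), np.float64(6.7)]
jaw [313, 174, 15, 13, 79] [array([484.3, -81.5]), array([16.1, 44.4]), np.float64(9.5)]
jaw [286, 199, 17, 16, 96] [array([580.3, -65.3]), array([18.7, 53.8]), np.float64(7.0)]
```

View pics/s23.png

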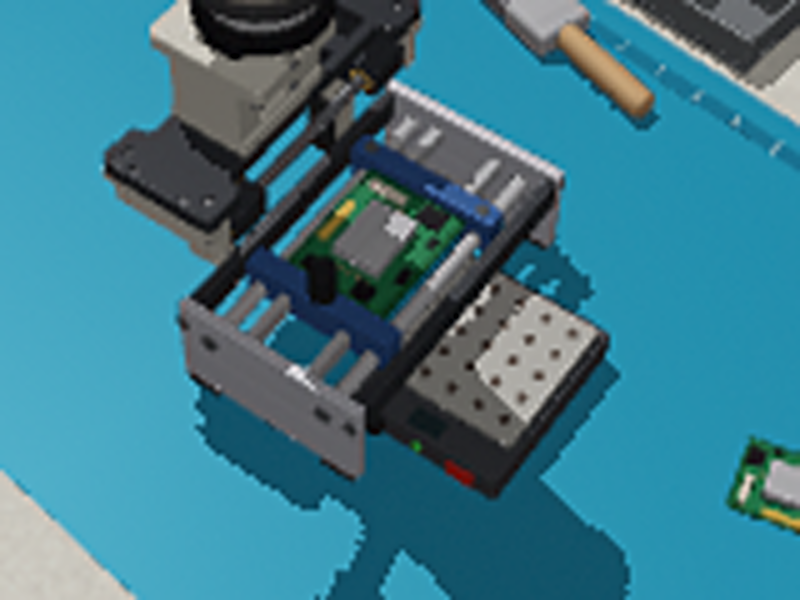

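>>> {"api": "send_rows", "payload": {"series": [[-0.006,0,0,0,0,0,0],[-0.007,0,0,0,0,0,0],[-0.007,0,0,0,0,0,0],[-0.007,0,0,0,0,0,0],[-0.006,0,0,0,0,0,0]]}}

```text
time: 20.8
tool_pos: [0.5227, -0.0147, 0.0164]
tool_rot: [-3.141, -0.001, 1.706]
contact_force: [-1.1, 5.9, 1.7]
opening: 0.0919
```

>>> {"api": "send_rows", "payload": {"series": [[-0.006,0,0,0,0,0,0],[-0.006,0,0,0,0,0,0],[-0.006,0,0,0,0,0,0],[-0.005,0,0,0,0,0,0],[-0.004,0,0,0,0,0,0]]}}

```text
time: 21.22
tool_pos: [0.5263, -0.0414, 0.0164]
tool_rot: [-3.141, -0.001, 1.706]
contact_force: [-1.1, 6.6, 1.8]
opening: 0.0915
```

```bash
python3 st.py pics/c24.png 200 130
python3 - <<'E'
from h import *
for n in("side",):
    c=cam(n);P=cloud(c);z=P[...,2];hsv=cv2.cvtColor(c["color"],cv2.COLOR_RGB2HSV)
    b=(cv2.inRange(hsv,(106,100,40),(125,255,255))>0)&(z>.066)&(z<.077)
    k,l,stt,ce=cv2.connectedComponentsWithStats(b.astype(np.uint8))
    for i in range(1,k):
        if stt[i,4]>40:
            kk=max(cv2.findContours((l==i).astype(np.uint8),cv2.RETR_EXTERNAL,cv2.CHAIN_APPROX_NONE)[0],key=cv2.contourArea)
            print("side jaw",stt[i].tolist(),rect(plane(c,kk[:,0],.070)))
    crop(c,270,190,430,310,5,"pics/s24.png")
c=cam("wrist");cv2.imwrite("pics/w24.png",c["color"][:,:,::-1])
E
```

```text
21.22 0.0915 [ 0.5263 -0.0414  0.0164] [-3.141e+00 -1.000e-03  1.706e+00] [-1.1  6.6  1.8]
far plate [251, 197, 40, 29, 170] [array([632.9, -95.7]), array([ 10. , 119.1]), np.float64(7.8)]
jaw [294, 163, 13, 11, 69] [array([ 493.2, -145.8]), array([15.4, 42.5]), np.float64(8.7)]
jaw [267, 186, 16, 15, 82] [array([ 590.1, -126.9]), array([15.9, 53.2]), np.float64(6.0)]
side jaw [337, 216, 32, 21, 164] [array([ 584.6, -107.3]), array([18.5, 96.8]), np.float64(6.6)]
side jaw [317, 240, 32, 22, 166] [array([ 487. , -120.8]), array([16.7, 96.2]), np.float64(8.2)]
```

View pics/s24.png

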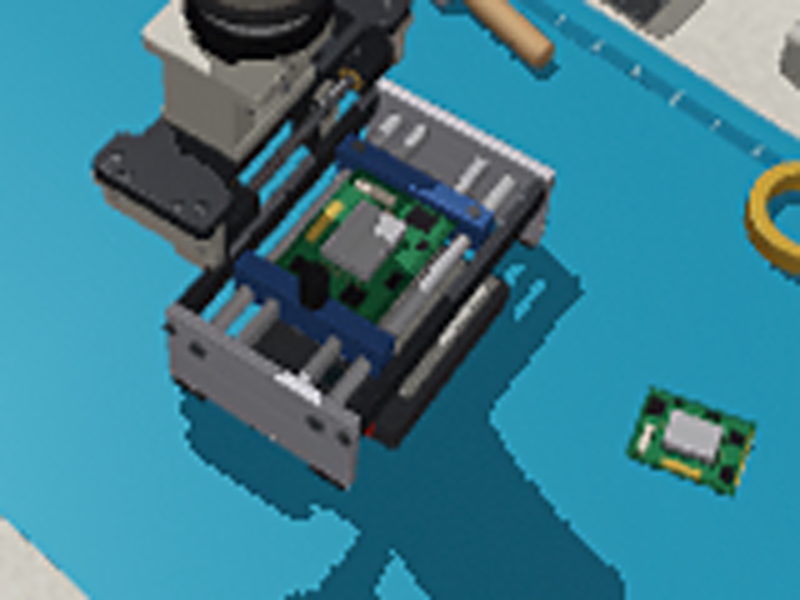

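View pics/c24.png

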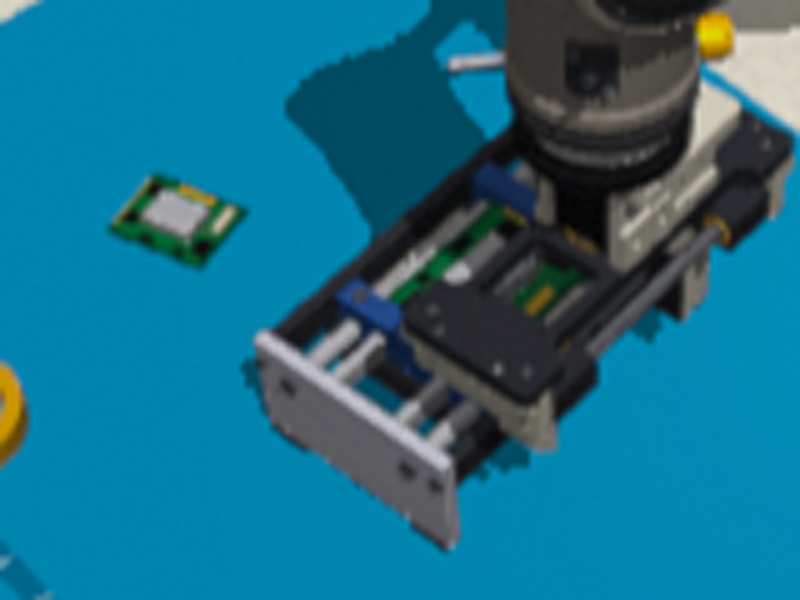

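>>> {"api": "send_rows", "payload": {"series": [[-0.004,0,0,0,0,0,0],[-0.005,0,0,0,0,0,0],[-0.004,0,0,0,0,0,0],[-0.003,0,0,0,0,0,0],[-0.001,0,0,0,0,0,0]]}}

```text
time: 21.78
tool_pos: [0.5286, -0.0584, 0.0164]
tool_rot: [-3.141, -0.001, 1.706]
contact_force: [-1.0, 6.8, 2.3]
opening: 0.0921
```

>>> {"api": "send_rows", "payload": {"series": [[0,0,0,0,0,0,0],[0.01,0,0,0,0,0,0],[0.02,0,0,0,0,0,0],[0.03,0,-0.03,0,0,0,0],[0.03,0,-0.04,0,0,0,0]]}}

```text
time: 22.2
tool_pos: [0.5154, 0.0259, 0.0779]
tool_rot: [-3.136, -0.001, 1.705]
contact_force: [1.0, 0.0, 0.1]
opening: 0.0918
```

>>> {"api": "send_rows", "payload": {"series": [[0.04,0,-0.04,0,0,0,0],[0.04,0,-0.04,0,0,0,0],[0.04,0,-0.04,0,0,0,0],[0.02,0,-0.02,0,0,0,0],[0,0,0,0,0,0,0]]}}

```text
time: 22.62
tool_pos: [0.5046, 0.136, 0.1924]
tool_rot: [3.132, -0.0, 1.71]
contact_force: [0.1, 0.3, -0.7]
opening: 0.0921
```

Run:
```python
from h import *
s=observe();print(s["time"],s["tool_pos"],s["tool_rot"],s["qpos"])
for n in("wrist","scene","side"):
    c=cam(n);cv2.imwrite(f"pics/{n}25.png",c["color"][:,:,::-1])
```

```text
22.6167 [0.50460352 0.13597707 0.19240803] [ 3.13239095e+00 -3.19759594e-04  1.70965073e+00] [ 1.16145778e-01  3.33678753e-01  1.54315369e+00  5.55997038e-04
  1.25556819e+00 -2.28771001e-02]
```

View pics/wrist25.png

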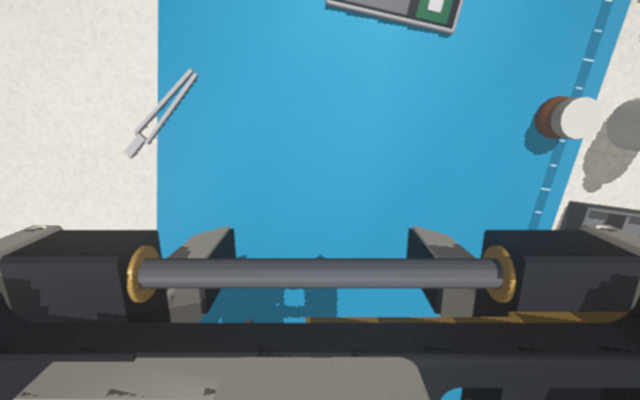

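View pics/scene25.png

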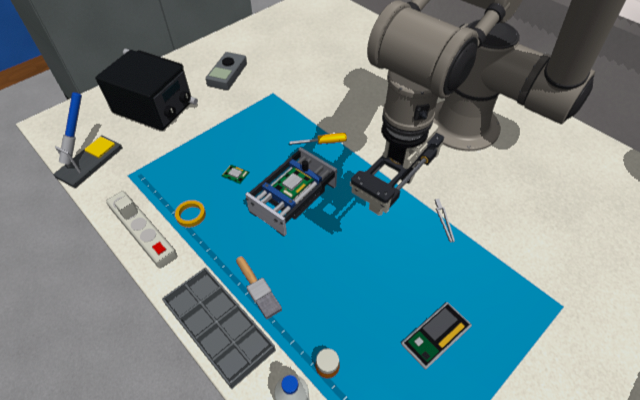

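>>> {"api": "send_rows", "payload": {"series": [[-0.03,0,-0.002,0,0,0,0],[-0.04,0,-0.002,0,0,0,0],[-0.04,0,0,0,0,0,0],[-0.04,0,0,0,0,0,0],[-0.04,0,0,0,0,0,0]]}}

```text
time: 23.18
tool_pos: [0.5275, -0.0592, 0.1898]
tool_rot: [-3.138, -0.001, 1.704]
contact_force: [-0.0, 0.5, -0.6]
opening: 0.0917
```

>>> {"api": "send_rows", "payload": {"series": [[-0.04,0,0,0,0,0,0],[-0.04,0,0,0,0,0,0],[-0.04,0,0,0,0,0,0],[-0.04,0,0,0,0,0,0],[-0.03,0,0,0,0,0,0]]}}

```text
time: 23.6
tool_pos: [0.5525, -0.2489, 0.1893]
tool_rot: [-3.138, -0.001, 1.702]
contact_force: [1.2, -0.7, 1.1]
opening: 0.0915
```

>>> {"api": "send_rows", "payload": {"series": [[0,0,0,0,0,0,0],[0,0,0,0,0,0,0],[0,0,0,0,0,0,0],[0,0,0,0,0,0,0]]}}

```text
time: 23.93
tool_pos: [0.5536, -0.2435, 0.1909]
tool_rot: [-3.14, -0.001, 1.706]
contact_force: [-0.1, -0.3, -0.1]
opening: 0.0915
```

Run:
```python
from h import *
s=observe();print(s["time"],s["tool_pos"],s["tool_rot"])
for n in("wrist","scene"):
    c=cam(n);cv2.imwrite(f"pics/{n}26.png",c["color"][:,:,::-1])
```

```text
23.9333 [ 0.55357841 -0.24354879  0.19089031] [-3.14025098e+00 -1.26277513e-03  1.70619996e+00]
```

View pics/wrist26.png

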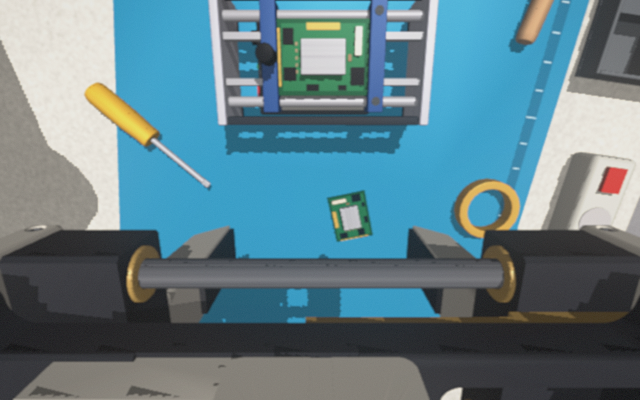

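>>> {"api": "send_rows", "payload": {"series": [[0.02,0,0,0,0,0,0],[0.02,0,0,0,0,0,0],[0,0,0,0,0,0,0],[0,0,0,0,0,0,0],[0,0,0,0,0,0,0]]}}

```text
time: 24.45
tool_pos: [0.5491, -0.2047, 0.192]
tool_rot: [3.141, 0.001, 1.707]
contact_force: [-1.0, -0.4, 0.6]
opening: 0.0916
```

```bash
cat > fin.py <<'E'
from h import *
import sys
for n in("wrist","scene"):
    c=cam(n);P=cloud(c);z=P[...,2];hsv=cv2.cvtColor(c["color"],cv2.COLOR_RGB2HSV)
    near=np.hypot(P[...,0]-.54,P[...,1]+.128)<.14
    b=(cv2.inRange(hsv,(106,100,40),(125,255,255))>0)&(z>.066)&(z<.077)&near
    k,l,stt,ce=cv2.connectedComponentsWithStats(b.astype(np.uint8)); J=[]
    for i in range(1,k):
        if stt[i,4]>80:
            kk=max(cv2.findContours((l==i).astype(np.uint8),cv2.RETR_EXTERNAL,cv2.CHAIN_APPROX_NONE)[0],key=cv2.contourArea)
            r=rect(plane(c,kk[:,0],.070)); J.append(r[0]); print(n,"jaw",stt[i].tolist(),r)
    if len(J)==2: print(" gap",np.linalg.norm(J[0]-J[1]).round(1),"mid",(J[0]+J[1])/2, "yaw",np.degrees(np.arctan2(*(abs(J[0]-J[1])[::-1]))).round(2))
    g=(z>.060)&(z<.067)&near&(cv2.inRange(hsv,(40,60,20),(88,255,255))>0); g=cv2.morphologyEx(g.astype(np.uint8),cv2.MORPH_CLOSE,np.ones((9,9)))
    kk=max(cv2.findContours(g,cv2.RETR_EXTERNAL,cv2.CHAIN_APPROX_NONE)[0],key=cv2.contourArea); print(n,"board",rect(plane(c,kk[:,0],.063)))
    m=(z>.070)&(z<.077)&near&(hsv[...,1]<70); 
    kk=[k for k in cv2.findContours((m).astype(np.uint8),cv2.RETR_EXTERNAL,cv2.CHAIN_APPROX_NONE)[0] if cv2.contourArea(k)>200]
    for q in kk: print(n,"z72 grey",cv2.boundingRect(q),rect(plane(c,q[:,0],.072)))
    p=(z>.0305)&(z<.036)&near; print(n,"plate pts",p.sum(),rect(P[p]))
    if n=="wrist": cv2.imwrite(sys.argv[1],c["color"][:,:,::-1]); crop(c,200,0,460,170,3,"pics/z_"+sys.argv[1].split("/")[-1])
E
python3 fin.py pics/w27.png
```

```text
wrist jaw [261, 47, 16, 51, 701] [array([ 487.1, -108.7]), array([13.8, 43.1]), np.float64(5.7)]
wrist jaw [364, 47, 20, 106, 1431] [array([ 587.2, -121.3]), array([14.5, 94.8]), np.float64(7.8)]
wrist jaw [263, 107, 17, 46, 614] [array([ 494.1, -160.4]), array([14.7, 42.5]), np.float64(7.8)]
wrist board [array([ 539.1, -127.5]), array([84.1, 65.5]), np.float64(7.8)]
wrist z72 grey (300, 85, 44, 33) [array([ 538.9, -127.5]), array([40.1, 28.7]), np.float64(7.8)]
wrist z72 grey (414, 32, 20, 133) [array([ 633.3, -114.8]), array([  8.3, 118.2]), np.float64(7.5)]
wrist z72 grey (210, 32, 19, 133) [array([ 444.7, -140.6]), array([  8.2, 118.2]), np.float64(7.7)]
wrist plate pts 267 [array([ 538.8, -127. ]), array([185. , 108.2]), np.float64(7.7)]
scene jaw [289, 160, 33, 22, 158] [array([ 492. , -133.7]), array([ 16.5, 100.4]), np.float64(8.3)]
scene jaw [262, 183, 33, 24, 196] [array([ 589.5, -120.8]), array([ 16.4, 100.4]), np.float64(7.5)]
 gap 98.3 mid [ 540.75 -127.25] yaw 7.54
scene board [array([ 535.9, -127.8]), array([79.3, 66.6]), np.float64(7.3)]
scene plate pts 107 [array([ 539.7, -127. ]), array([201.5, 120.8]), np.float64(7.6)]
```

View pics/z_w27.png

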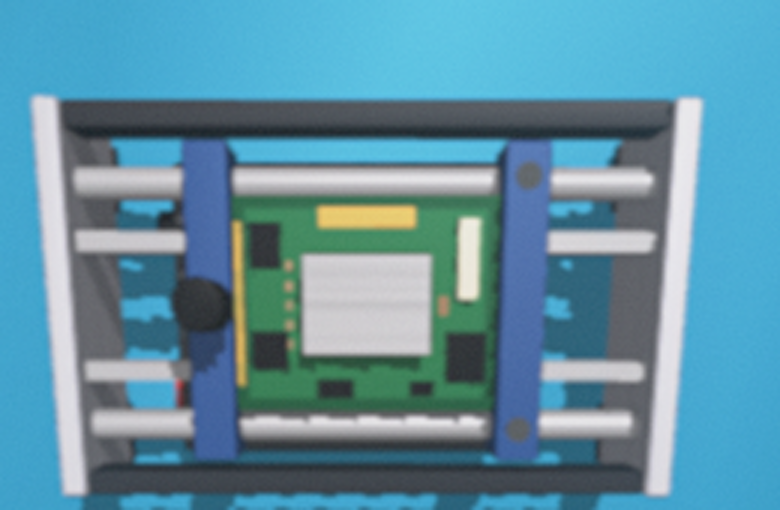

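Run:
```python
from h import *
for n,f,ctr in(("scene","scene1",(295,190)),("side","side1",(346,250))):
    c=cam(n); im=cv2.imread(f"pics/{f}.png"); hsv=cv2.cvtColor(im,cv2.COLOR_BGR2HSV)
    w=cv2.inRange(hsv,(0,0,105),(180,60,255)); box=np.zeros_like(w); box[ctr[1]-35:ctr[1]+35,ctr[0]-40:ctr[0]+40]=255
    w=cv2.morphologyEx(w&box,cv2.MORPH_CLOSE,np.ones((5,5)))
    k=max(cv2.findContours(w,cv2.RETR_EXTERNAL,cv2.CHAIN_APPROX_NONE)[0],key=cv2.contourArea)
    print(n,cv2.contourArea(k),cv2.boundingRect(k),rect(plane(c,k[:,0],.032)))
    P=cloud(c); z=P[...,2]; hsv=cv2.cvtColor(c["color"],cv2.COLOR_RGB2HSV)
    near=np.hypot(P[...,0]-.54,P[...,1]+.128)<.14
    m=(z>.066)&(z<.075)&near&(hsv[...,1]<70)&(hsv[...,2]>120)
    for q in cv2.findContours(m.astype(np.uint8),cv2.RETR_EXTERNAL,cv2.CHAIN_APPROX_NONE)[0]:
        if cv2.contourArea(q)>40: print(" ",cv2.boundingRect(q),rect(plane(c,q[:,0],.07)))
c=cam("side"); crop(c,270,190,430,310,5,"pics/s28.png")
```

```text
scene 985.0 (268, 172, 50, 39) [array([ 536.5, -129.3]), array([90.6, 90.9]), np.float64(7.9)]
  (246, 193, 39, 27) [array([ 634.5, -114.4]), array([  7.9, 117. ]), np.float64(7.7)]
  (283, 174, 19, 15) [array([ 537.9, -128.6]), array([39.2, 30.2]), np.float64(7.0)]
  (299, 148, 38, 23) [array([ 444.1, -139.1]), array([  7.9, 118.4]), np.float64(7.7)]
side 954.5 (320, 231, 50, 38) [array([ 530.2, -145.6]), array([111.5, 120.6]), np.float64(7.9)]
  (308, 254, 39, 25) [array([ 444.1, -143. ]), array([  8.7, 118. ]), np.float64(7.8)]
  (339, 233, 17, 15) [array([ 541.3, -127.9]), array([40.5, 28.7]), np.float64(6.7)]
```

View pics/s28.png

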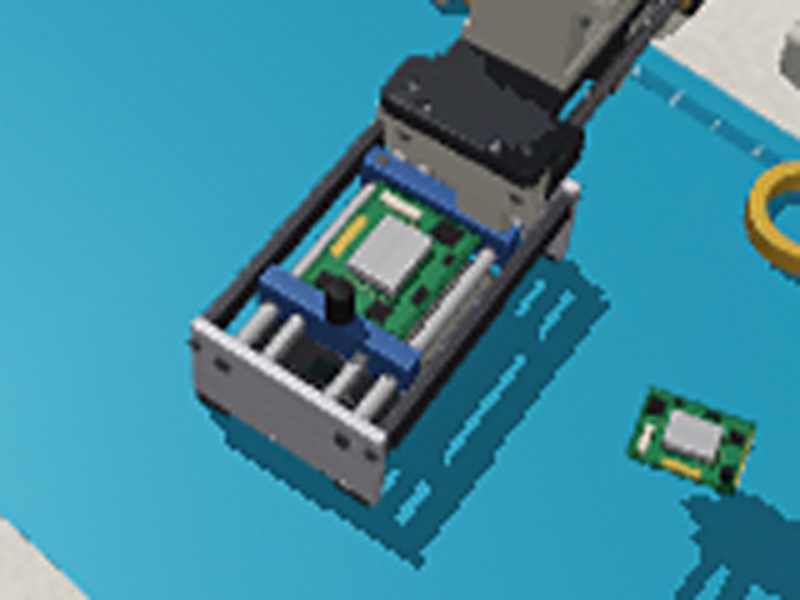

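Run:
```python
from h import *
s=observe();print(s["time"],s["tool_pos"],s["contact_force"])
print(workorder.hand_in())
```

```text
24.7 [ 0.54879091 -0.20539242  0.19156247] [0.16683799 0.59713015 0.80192485]
the job is handed in; nothing more can be done
None
```

The board is clamped in the holder and the holder stands over the preheater, square with it. I handed the job in at 24.7 s of the 72 s allowed.

I gripped the 84 × 66 mm board by its can; the look-alike measured about 59 × 46 mm. I laid it on the bars between the jaws, closed the sliding jaw by its knob with about 9 N, and pushed the holder over on its feet with open fingers against the left rail.

**Last checks:**
- **Clamp:** the jaw centres were 98.3 mm apart after the slide; 98 mm is right for a held board. Before closing, the board sat central between the jaws to within about 0.3 mm.
- **Squareness:** the end plates read 7.5–7.7° and the hot plate 7.7–7.9°.
- **Centring:** the wrist camera put the board about 1.5 mm off in x and 0.5 mm in y. The scene camera said about 2–3 mm in each. Since the calibration is only good to about 2 mm, I left it there.
- **Preheater:** the force while sliding past it stayed at 6–7 N, with no sign of a knock.
- **Bystanders:** I did not measure them again; nothing I did came near them.

**Disagreements:**
- **Fingertips:** the real tips were about 34 mm short of the reported TCP. My first grasp closed above the can without touching it, and I worked from the camera heights after that.
- **Side camera:** its readings differed from the others by several mm. Its hot-plate outline was not clean (about 112 × 121 mm against 90 × 90), so I did not use it for centring.

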